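Charge a grinding jar with balls through a guarded hopper gate

ROBOT

A 7-joint arm with a two-finger parallel gripper is mounted at the origin on the work surface. World frame = base frame: x ahead of the robot, y to its left, z up, the work surface at z = 0. Lengths are in m, angles in rad, forces in N, time in s.
With the tool pointing down it reaches from about 0.35 to 0.9 m from the base axis. Payload 8.1 kg.
Tool frame: the origin (TCP) lies at the very end of the fingers, on their centre line; the grasp point (between the pads) lies 19 mm behind it; x points along the fingers, y is the direction in which the jaws open and shut, and the axes are right-handed (so a half turn about x gives the same grasp; the last joint's range is limited). The gripper opens to 85 mm and grips with 20 to 120 N. Pads are 22 mm wide; open, the fingers measure 114 mm over their backs; the gripper's body (76 mm by 85 mm) begins 54 mm behind the grasp point. The pads swing forward as they close: fully open they stand 13 mm farther back than shut.
Start: joints at [-1.214, 0.434, 0.025, 1.573, -0.012, 1.134, -0.075], TCP at [0.277, 0.56, 0.231] pointing down, gripper open.
Joint ranges: [-2.62, 2.62], [-0.44, 2.09], [-1.27, 1.32], [0.08, 2.57], [-1.32, 4.46], [0.12, 2], [-2.74, 2.74]. Speed limits (rad/s): [2.22, 2.22, 3.01, 3.01, 3.14, 3.14, 3.14].

INTERFACE

Orientations are given as a unit quaternion [x, y, z, w].
In Python, from bench import arm gives the robot as it stands.
- The arm moves only by the tool drive_tool, never from a script. Its arguments are lists of equal length, an entry for each row: "dp": the shift along the world's x, y, z in m, a list of three; "rot": the turn, a rotation vector about the world's x, y, z in rad, a list of three; "grip": the finger opening in m, from 0 to 0.0854. A call has 1 to 5 rows; each row shifts and turns the pose as measured when the row begins; what a row does not reach is not made up. A row lasts 1/10 s, in which the tool goes at most 50 mm and 8.59 degrees, less where a joint would pass 70% of its speed; a pose out of reach is approached as far as the arm can. A call with a gripper value outside its range is refused whole. The fingers move at their own pace and stop on an object; "newtons" is the grip in N (left out, the last holds). Time passes only in rows, so rows that do not move let the fingers close. It gives the time, the measured TCP pose, the force and the opening at its end, in the units of the state.
- arm.get_obs(): the state, without advancing time (a new reading comes with each control period).
- arm.get_image(name): name is "scene" or "top" or "wrist"; returns (picture, depth): 480x640x3 uint8, blue, green, red; 480x640 float32, m along the optical axis (not along the pixel's ray), 0 where there is no reading.
- arm.calibration(name): a dict with "fx", "fy", "cx", "cy" (pixels), "k1" (the pictures are not rectified: a ray, as slopes to the right and down, at radius r is drawn at 1 + k1 r^2 times it, then the intrinsics apply), "view" (4x4, takes a point from world to camera coordinates). Camera axes: x right, y up, looking along -z (the intrinsics and any distortion apply to the point x, -y, -z); pixel columns grow to the right and rows downward; lengths in m; the calibration is good to about 2 mm. A picture is of the moment at which its call begins: read the wrist's pose just before it. calibration takes no time and is no camera call; for the wrist camera it gives the pose at the moment of the call.
- arm.finish_job(): hands the job in, once; it reports no verdict.
Trained networks look in the newest picture that a camera, given by its name, has taken for a name from the list of things; names that differ only in an ending like _2 or _b are one class to them, and where a whole thing is asked for, a point or a joint stands for the part that bears it (a point fixed in the world has none). Each returns a list of dicts, best first, with "score" (0 to 1); they miss things now and then, are a little off and sometimes report something else, mostly with a low value. They report only what shows in the picture. A call takes as long as a camera call.
- arm.trace(thing, camera): "pixels" (480x640 bool, what is visible of it).
- arm.landmark_of(thing, camera): "at" ([x, y, z] in m, in world coordinates, good to about 4 mm: a listed point, or the origin of a listed thing).
The state is a dict: "clock": time; "qpos": joint angles; "joint_velocities": joint speeds; "joint_torque": joint torques, N m; "tcp_pos": TCP position; "tcp_rot": TCP orientation; "wrist_force": force on the tool from outside, world axes, zero at the start; "torque": the same for the moment, N m; "width": opening from 0.0 (shut) to 1.0 (fully open).
Only numpy, scipy, OpenCV 4.12 (cv2) and the standard library are available. Lean on these libraries where they do the work, as an engineer would, in place of code of your own. Each camera call takes 0.05 s, during which the arm holds its last target.

TASK

With the scoop, transfer at least three of the four ceramic balls from the trough into the hopper of the charging stand, not touching the balls with the gripper, and set the scoop down on the bench or in the trough. Only then flip the steel safety catch right over, out of the way of the black-handled lever, and pull the lever fully towards its near stop so that the balls drop into the jar; finish while still holding the lever there, as it springs back if let go. Leave the bottle, glass dish and tube rack where they are.

Things in the scene. Friction and masses are not known exactly. Their poses are not given: they have to be found in the camera images.
- doser: Charging stand, fixed to the bench, base plate 170 (x) x 330 (y) x 10 mm; origin at the centre of its underside; its -x side is the near side (faces roughly to the robot), +y the hopper half, -y the lever half. Only its place and yaw vary. A square steel funnel (the hopper) stands on four posts; an aluminium slide gate closes its 52 mm throat at z = 86 mm, and a clear open jar stands below. The gate is linked to the lever and opens with it (away, to +x).
- hopper (a point): Centre of the hopper's mouth, 143 mm above the bench, at (0, 85) mm in the stand. The mouth is 120 x 120 mm inside with a 10 mm flange (outer edge 138 mm square); its axes are the stand's.
- jar (a point): Centre of the jar's inner floor, 15 mm above the bench, right under the hopper; jar inner diameter about 66 mm, rim 75 mm above the bench.
- lever (a joint): Lever angle, 0 (shut, leaning 0.6 rad away to the stand's +x) to 0.9 rad (near stop, leaning 0.3 rad to -x). Turning it up from 0 swings its top towards the stand's -x. A spring returns it to 0: about 2.5 N at the handle at 0, about 8 N at 0.9. While the catch lies across its front the lever is blocked. At 0.8 and above it counts as fully pulled.
- lever_pivot (a point): Hinge of the lever, 50 mm above the bench, at (-20, -90) mm in the stand; hinge axis along the stand's y. Two cheeks 10 mm thick, 42 mm over all in y and 70 mm high, flank it.
- lever_grip (a point): Middle of the lever's black round handle, 115 mm from the pivot; moves with the lever. The handle is 20 to 24 mm thick and 58 mm long, its top end 140 mm from the pivot; the 12 mm steel stem runs from there to the pivot. At 0 this point lies 65 mm to +x of the pivot and 95 mm above it; at 0.9, 34 mm to -x and 110 mm above.
- catch (a joint): Safety catch angle, 0 (its bar level across the near side of the lever's stem) to 2.6 rad (flipped right over, up and then outwards to the stand's -y). Light (40 g), with a little friction; past upright it tends to fall on outwards to its stop. At 2.0 and above it counts as flipped.
- catch_hinge (a point): Hinge of the catch, 86 mm above the bench, at (-13, -132) mm in the stand; hinge axis along the stand's x; it turns from +y up over to -y.
- catch_tab (a point): Centre of the upright steel tab at the free end of the catch's bar: tab 10 mm (x) x 18 mm (y) x 32 mm tall, this point 83 mm to +y of the hinge and 13 mm above it when the catch is at 0 (top of the tab 27 mm above the hinge); moves with the catch. The bar is 10 x 10 mm in section.
- trough_floor (a point): Centre of the inner floor of the steel trough (5 mm above the bench), axes along the trough: inside 200 mm long (x) and 74 mm wide (y), walls 5 mm thick, rim 34 mm above the bench. At the far (+x) end the floor turns up in a 45 degree ramp over the full width, from x = 72 mm to the end wall at x = 100 mm, so that balls pushed there by the scoop ride up and roll back into its pan. Fixed to the bench; place and yaw vary. The balls start in its far (+x) half.
- scoop_grip (a point): Middle of the scoop's black upright handle; axes along the scoop. The handle is 22 (x) x 16 (y) mm and stands from 28 to 110 mm above the pan's underside, this point 85 mm above it. The flat aluminium pan, its floor 2 mm thick, reaches from 11 mm behind (-x) to 64 mm ahead (+x) of this point and is 64 mm wide (y), with walls about 25 mm high at the back and sides and an open front edge at +x. It starts standing upright on the bench; 120 g.
- ball1_center (a point): Centre of ceramic ball 1, white, 20 mm in diameter, 16 g, loose; rolls.
- ball2_center (a point): Centre of ceramic ball 2, white, 20 mm in diameter, 16 g, loose; rolls.
- ball3_center (a point): Centre of ceramic ball 3, white, 20 mm in diameter, 16 g, loose; rolls.
- ball4_center (a point): Centre of ceramic ball 4, white, 20 mm in diameter, 16 g, loose; rolls.
- bottle: Bystander: amber bottle, 56 mm in diameter, 130 mm high; origin at the centre of its underside.
- dish: Bystander: closed round glass dish, 90 mm in diameter, 16 mm high; origin at the centre of its underside.
- rack: Bystander: blue tube rack, 60 x 150 mm, about 72 mm high with its tubes; origin at the centre of its underside.

How it is judged:
By the outcome, as a careful person would: the job done as asked, in the order asked, and still so for the second after the job is handed in, while the arm keeps its last pose, push and grip.
It also fails if it takes over 72 s, if anything falls off the work surface, if the arm or the gripper's body presses on something with over 40 N, if the wrist force passes 120 N, or if a joint passes its speed limit or range.

## Working session

There is one attempt and no reset: what is moved stays moved. The work goes in short steps, Python scripts to look and compute and a tool call to move; the robot and the scene stay as the last step left them, time stands still between calls to the robot, and variables do not carry over. Pictures are saved under pics/ and viewed, and the job is handed in when it is done.

Besides the shell and the picture viewer there is one more tool, called after ">>>" by a JSON object that holds its "method" and its "body", one argument or row to a line. drive_tool: Moves the arm, as the interface text tells. Its arguments: {"type":"object","properties":{"dp":{"type":"array","items":{"type":"array","items":{"type":"number"}}},"rot":{"type":"array","items":{"type":"array","items":{"type":"number"}}},"grip":{"type":"array","items":{"type":"number"}},"newtons":{"type":"number"}},"required":["dp","rot","grip"]}

```bash
ls; mkdir -p pics; python3 - <<'E'
from bench import arm
import cv2
print(arm.get_obs())
for n in ("scene","top"):
    im,d=arm.get_image(n); cv2.imwrite(f"pics/{n}0.png",im)
    c=arm.calibration(n); print(n,c)
    for t in ["doser","hopper","lever_pivot","lever_grip","catch_hinge","catch_tab","trough_floor","scoop_grip","ball1_center","bottle","dish","rack"]:
        print(t,[(round(r["score"],2),[round(float(v),4) for v in r["at"]]) for r in arm.landmark_of(t,n)][:6])
print(arm.get_obs()["clock"])
E
```

```text
pics
{'clock': 0.0, 'qpos': array([-1.21357901,  0.43523211,  0.02492823,  1.57406254, -0.01162402,
        1.13397292, -0.07508181]), 'joint_velocities': array([ 0.00114882,  0.00047726,  0.00026647, -0.00031156, -0.00044959,
       -0.000282  , -0.0004653 ]), 'joint_torque': array([-6.05512996e-04, -6.70467782e+01,  1.02486826e+00, -3.16227615e+01,
        1.55408290e-02,  1.23448216e-02, -2.55638275e-05]), 'tcp_pos': array([0.27717067, 0.55964402, 0.23053312]), 'tcp_rot': array([ 0.16061499,  0.68858783, -0.16168239,  0.68841007]), 'wrist_force': array([ 0.36483033,  0.34139984, -1.16799382]), 'torque': array([ 0.02877612,  0.0374976 , -0.04234002]), 'width': 0.9984947817336184}
scene {'fx': 488.60231097498144, 'fy': 488.60231097498144, 'cx': 317.95760817271713, 'cy': 245.31278753736575, 'k1': -0.1368349647021787, 'view': array([[-0.35226053,  0.9357948 , -0.01416411,  0.20719099],
       [-0.55315405, -0.19596778,  0.80970193,  0.16352283],
       [ 0.75493915,  0.29306097,  0.5866704 , -1.77635191],
       [ 0.        ,  0.        ,  0.        ,  1.        ]])}
doser []
hopper [
[... 1106 characters left out ...]
27996e+00],
       [ 0.00000000e+00,  0.00000000e+00,  0.00000000e+00,
         1.00000000e+00]])}
doser [(0.82, [0.5162, 0.224, 0.0023])]
hopper [(0.89, [0.5237, 0.3105, 0.1426])]
lever_pivot [(0.98, [0.4786, 0.1377, 0.05])]
lever_grip [(0.81, [0.5495, 0.1329, 0.1448])]
catch_hinge [(0.98, [0.4817, 0.0931, 0.0866])]
catch_tab [(0.52, [0.4933, 0.1776, 0.0991])]
trough_floor [(0.97, [0.5074, -0.2805, 0.0034])]
scoop_grip [(0.7, [0.4468, -0.001, 0.0833])]
ball1_center [(0.53, [0.5211, -0.271, 0.0121]), (0.43, [0.7126, 0.042, 0.0016])]
bottle [(0.92, [0.7126, 0.0424, -0.0004])]
dish [(0.86, [0.332, -0.3154, -0.0003]), (0.3, [0.5117, -0.2809, 0.0024])]
rack [(0.83, [0.2723, 0.341, -0.0012])]
1.3
```

View pics/scene0.png

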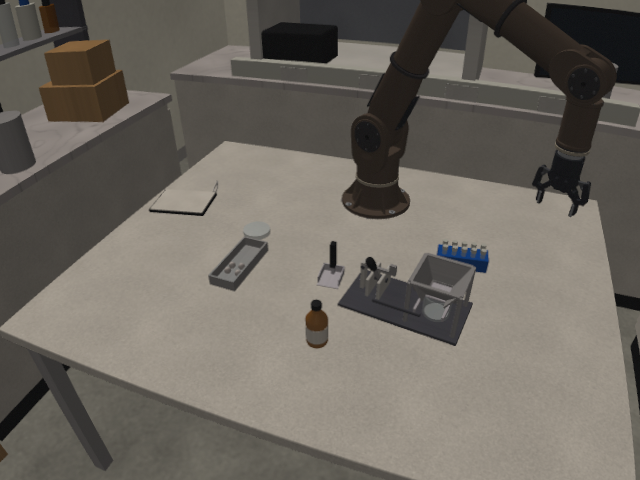

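View pics/top0.png

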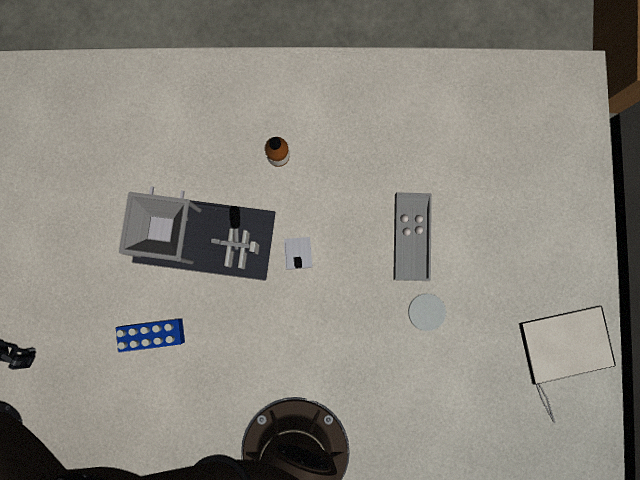

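```bash
cat > h.py <<'E'
import numpy as np, cv2
from bench import arm
def cloud(n,d,c):
    v,u=np.mgrid[0:480,0:640].astype(np.float64)
    K=np.array([[c["fx"],0,c["cx"]],[0,c["fy"],c["cy"]],[0,0,1]])
    p=cv2.undistortPoints(np.stack([u.ravel(),v.ravel()],1)[:,None],K,np.array([c["k1"],0,0,0])).reshape(480,640,2)
    # k1 model exact inverse by iterations
    q=np.stack([(u-c["cx"])/c["fx"],(v-c["cy"])/c["fy"]],-1); p=q.copy()
    for _ in range(20): p=q/(1+c["k1"]*(p**2).sum(-1,keepdims=True))
    X=np.stack([p[...,0]*d,-p[...,1]*d,-d,np.ones_like(d)],-1)
    return (X@np.linalg.inv(c["view"]).T)[...,:3]
def proj(P,c):
    P=np.atleast_2d(P); X=np.c_[P,np.ones(len(P))]@c["view"].T
    s=np.stack([X[:,0]/-X[:,2],-X[:,1]/-X[:,2]],1); s=s*(1+c["k1"]*(s**2).sum(1,keepdims=True))
    return s*c["fx"]+[c["cx"],c["cy"]]
def st(o=None):
    o=o or arm.get_obs(); print("t",round(o["clock"],2),"tcp",o["tcp_pos"].round(4),"q",o["qpos"].round(2),"F",o["wrist_force"].round(1),"w",round(o["width"]*85.4,1)); 
E
python3 - <<'E'
from h import *
im,d=arm.get_image("top"); c=arm.calibration("top"); W=cloud("top",d,c)
for name,t in [("scoop","scoop_grip"),("trough","trough_floor"),("balls","ball1_center")]:
    r=arm.trace(t,"top"); print(name,[(round(x["score"],2),int(x["pixels"].sum())) for x in r][:5])
def box(m,lab):
    xy=W[m][:,:2].astype(np.float32); r=cv2.minAreaRect(xy*1000); print(lab,m.sum(),r, W[m].mean(0).round(4))
z=W[...,2];x=W[...,0];y=W[...,1]
reg=(abs(x-0.507)<0.15)&(abs(y+0.281)<0.07)
box(reg&(z>0.025)&(z<.045),"trough rim"); box(reg&(z>0.003),"trough all")
reg=(abs(x-0.46)<0.08)&(abs(y-0.0)<0.045)
for a,b in [(0.001,.2),(.015,.035),(.06,.2),(.1,.13)]: 
    if (reg&(z>a)&(z<b)).any(): box(reg&(z>a)&(z<b),("scoop",a,b))
reg=(abs(x-0.52)<0.13)&(abs(y-0.31)<0.11)
box(reg&(z>0.135)&(z<.155),"hopper")
reg=(abs(x-0.52)<0.17)&(abs(y-0.22)<0.21)
box(reg&(z>0.006)&(z<.014),"plate")
for r in [(380,180,60,110),(270,220,60,60),(110,170,180,120)]:
    a,b,w,h=r; cr=im[b:b+h,a:a+w]; cv2.imwrite(f"pics/c{a}.png",cv2.resize(cr,None,fx=600/max(w,h),fy=600/max(w,h),interpolation=2))
E
```

```text
scoop [(0.74, 274), (0.73, 835), (0.17, 3124)]
trough [(0.95, 3056)]
balls [(0.55, 49)]
trough rim 751 ((513.9664916992188, -283.8636474609375), (86.23035430908203, 210.88348388671875), 88.20460510253906) [ 0.5269 -0.2842  0.0319]
trough all 3201 ((506.9010925292969, -280.9513854980469), (296.9255065917969, 139.4093475341797), 0.012251856736838818) [ 0.5093 -0.2853  0.0144]
('scoop', 0.001, 0.2) 930 ((459.85809326171875, 0.200347900390625), (89.38946533203125, 158.2086944580078), 89.97383117675781) [ 0.4631 -0.003   0.0143]
('scoop', 0.015, 0.035) 103 ((470.2599792480469, -7.241001129150391), (64.87841033935547, 63.95235824584961), 4.4211249351501465) [ 0.4611 -0.0074  0.0239]
('scoop', 0.06, 0.2) 80 ((448.482421875, -9.6219482421875), (21.433006286621094, 15.032940864562988), 2.026365280151367) [ 0.4477 -0.0095  0.1046]
('scoop', 0.1, 0.13) 70 ((448.82000732421875, -9.083623886108398), (13.927511215209961, 20.36393928527832), 89.71220397949219) [ 0.4488 -0.0091  0.1091]
hopper 1342 ((525.962890625, 306.5166015625), (141.54444885253906, 139.78897094726562), 82.02922821044922) [0.5261 0.3076 0.1412]
plate 4260 ((520.6467895507812, 218.8794708251953), (338.0323486328125, 414.892578125), 0.23405028879642487) [0.5015 0.1786 0.0095]
```

View pics/c380.png

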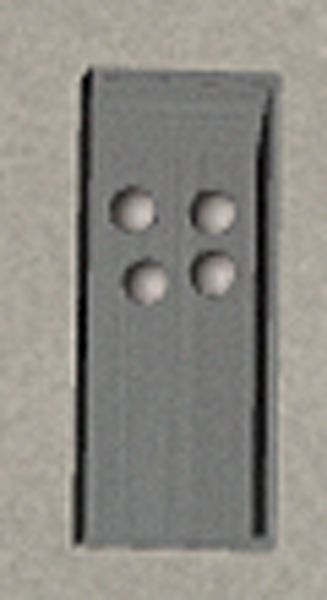

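View pics/c270.png

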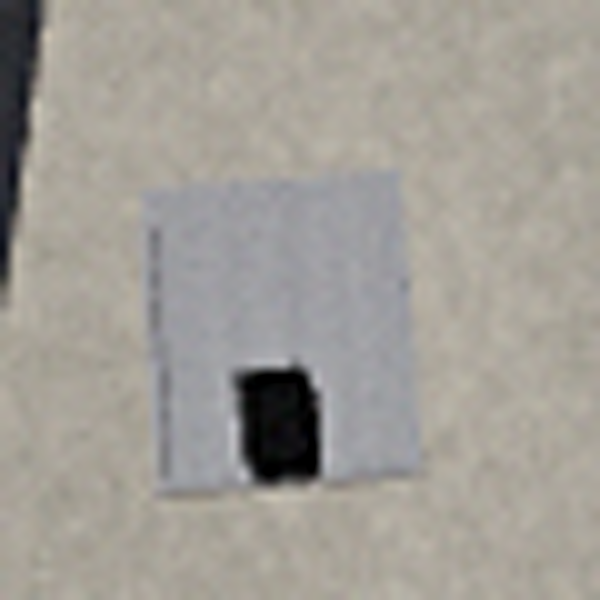

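View pics/c110.png

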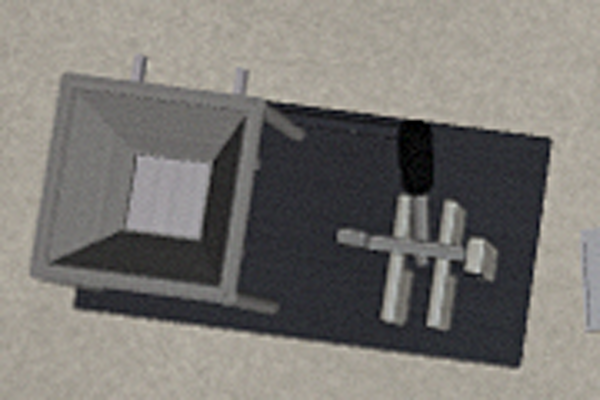

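```bash
python3 - <<'E'
from h import *
from scipy.spatial.transform import Rotation as R
o=arm.get_obs(); r=R.from_quat(o["tcp_rot"]); print(r.as_matrix().round(3))
# want x down, y tool = scoop y (yaw .06) or opposite
for s in (1,-1):
    y=s*np.array([-np.sin(.06),np.cos(.06),0]); x=np.array([0,0,-1.]); T=R.from_matrix(np.stack([x,y,np.cross(x,y)],1))
    print((T*r.inv()).as_rotvec().round(3))
# fit stand yaw & balls
im,d=arm.get_image("top"); c=arm.calibration("top")
cr=im[180:290,380:440]; g=cv2.cvtColor(cr,cv2.COLOR_BGR2GRAY)
n,l,s,ce=cv2.connectedComponentsWithStats((g>150).astype(np.uint8))
W=cloud("top",d,c)
for i in range(1,n):
    if 10<s[i,4]<200: u,v=ce[i]+[380,180]; print(s[i,4],u.round(1),v.round(1),W[int(round(v)),int(round(u))].round(4))
B=np.array([[0,85,143],[-20,-90,50],[45,-90,145],[-13,-132,86],[-13,-49,99],[0,0,0]])/1e3
A=[[[.5192,.3045],[.4761,.1325],[.5452,.1283],[.4798,.0983],[.4936,.177],None],[[.5237,.3105],[.4786,.1377],[.5495,.1329],[.4817,.0931],[.4933,.1776],[.5162,.224]]]
b=[];a=[]
for q in A:
    for k,p in enumerate(q):
        if p: b.append(B[k,:2]);a.append(p)
b=np.array(b);a=np.array(a); bc=b-b.mean(0);ac=a-a.mean(0)
th=np.arctan2((bc[:,0]*ac[:,1]-bc[:,1]*ac[:,0]).sum(),(bc*ac).sum()); Q=np.array([[np.cos(th),-np.sin(th)],[np.sin(th),np.cos(th)]])
t=a.mean(0)-Q@b.mean(0); print("stand",th,t); 
for k in B: print((Q@k[:2]+t).round(4),k[2])
print("res",((a-(b@Q.T+t))*1e3).round(1))
st()
E
```

```text
[[ 0.     0.444  0.896]
 [ 0.     0.896 -0.444]
 [-1.     0.     0.   ]]
[-0.    0.    0.52]
[ 0.     0.    -2.622]
17 405.6 218.9 [ 0.5561 -0.2694  0.0204]
18 420.3 219.2 [ 0.5553 -0.3022  0.0269]
19 420.3 230.3 [ 0.5289 -0.3021  0.025 ]
16 407.8 232.2 [ 0.5239 -0.2728  0.0265]
stand -0.12745566539464023 [0.51173172 0.22396984]
[0.5225 0.3083] 0.143
[0.4805 0.1372] 0.05
[0.5449 0.129 ] 0.145
[0.4821 0.0947] 0.086
[0.4926 0.177 ] 0.099
[0.5117 0.224 ] 0.0
res [[-3.3 -3.8]
 [-4.4 -4.7]
 [ 0.3 -0.7]
 [-2.3  3.6]
 [ 1.  -0. ]
 [ 1.2  2.2]
 [-1.9  0.5]
 [ 4.6  3.9]
 [-0.4 -1.6]
 [ 0.7  0.6]
 [ 4.5  0. ]]
t 1.55 tcp [0.2774 0.5601 0.2313] q [-1.21  0.43  0.02  1.57 -0.01  1.13 -0.08] F [ 0.  -0.1 -0.2] w 85.7
```

>>> {"method": "drive_tool", "body": {
  "dp": [
    [0.012,-0.045,0.004],
    [0.013,-0.047,0],
    [0.014,-0.047,0],
    [0.014,-0.047,0],
    [0.014,-0.047,0]
  ],
  "rot": [
    [0,0,0.05],
    [0,0,0.05],
    [0,0,0.05],
    [0,0,0.05],
    [0,0,0.05]
  ],
  "grip": [0.06,0.06,0.06,0.06,0.06],
  "newtons": 60
}}

```text
clock: 2.05
tcp_pos: [0.3411, 0.3272, 0.2342]
tcp_rot: [0.068, 0.704, -0.066, 0.703]
wrist_force: [1.2, -0.1, 0.1]
width: 0.7
```

>>> {"method": "drive_tool", "body": {
  "dp": [
    [0.014,-0.047,0],
    [0.014,-0.047,0],
    [0.014,-0.047,0],
    [0.014,-0.047,0],
    [0.014,-0.047,0]
  ],
  "rot": [
    [0,0,0.05],
    [0,0,0.05],
    [0,0,0.05],
    [0,0,0.05],
    [0,0,0.05]
  ],
  "grip": [0.06,0.06,0.06,0.06,0.06]
}}

```text
clock: 2.55
tcp_pos: [0.4111, 0.0871, 0.2358]
tcp_rot: [-0.023, 0.706, 0.027, 0.707]
wrist_force: [1.1, -0.0, 0.1]
width: 0.701
```

```bash
python3 -c "
from h import *
st();print(arm.get_obs()['tcp_rot'])"
```

```text
t 2.55 tcp [0.4111 0.0871 0.2358] q [-0.52  0.08  0.21  2.05 -0.03  1.01  1.34] F [ 1.1 -0.   0.1] w 59.9
[-0.0231446   0.70600518  0.02734854  0.70729984]
```

>>> {"method": "drive_tool", "body": {
  "dp": [
    [0.018,-0.046,-0.01],
    [0.014,-0.04,-0.02],
    [0.005,-0.008,0]
  ],
  "rot": [
    [0,0,0],
    [0,0,-0.01],
    [0,0,0]
  ],
  "grip": [0.06,0.06,0.06]
}}

```text
clock: 2.85
tcp_pos: [0.4495, -0.0142, 0.2073]
tcp_rot: [-0.018, 0.704, 0.022, 0.71]
wrist_force: [-0.5, 0.8, 0.0]
width: 0.701
```

```bash
cat > w.py <<'E'
from h import *
import sys
def look(n,name):
    c=arm.calibration(n) ; im,d=arm.get_image(n); cv2.imwrite(f"pics/{name}.png",im); return im,d,c
E
python3 - <<'E'
from w import *
im,d,c=look("wrist","w1"); W=cloud("wrist",d,c); st()
print([(r["score"],r["at"].round(4) if hasattr(r["at"],"round") else r["at"]) for r in arm.landmark_of("scoop_grip","wrist")])
z=W[...,2];x=W[...,0];y=W[...,1]
reg=(d>0)&(abs(x-.46)<.08)&(abs(y)<.06)
for a,b in [(.102,.118),(.06,.12),(.018,.035)]:
    m=reg&(z>a)&(z<b); print(a,b,m.sum(), cv2.minAreaRect((W[m][:,:2]*1000).astype(np.float32)) if m.any() else 0)
E
```

```text
t 2.9 tcp [ 0.4507 -0.0135  0.2083] q [-0.36  0.17  0.31  2.04 -0.07  0.94  1.62] F [ 1.2 -0.8  1.1] w 60.1
[(0.68, [0.4463, -0.006, 0.0833])]
0.102 0.118 945 ((447.29620361328125, -8.768932342529297), (22.206266403198242, 15.831480026245117), 3.5767221450805664)
0.06 0.12 1308 ((447.3031921386719, -8.648934364318848), (22.188827514648438, 16.01295280456543), 3.9004812240600586)
0.018 0.035 1031 ((469.02545166015625, -6.88555908203125), (65.24762725830078, 64.06017303466797), 4.335236549377441)
```

View pics/w1.png

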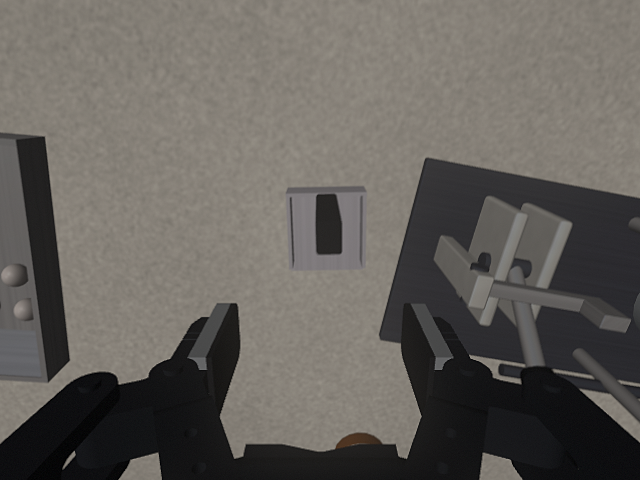

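>>> {"method": "drive_tool", "body": {
  "dp": [
    [-0.003,0.005,-0.03],
    [0,0,-0.04],
    [0,0,-0.04],
    [0,0,-0.025],
    [0,0,-0.007]
  ],
  "rot": [
    [0,0,0.01],
    [0,0,0],
    [0,0,0],
    [0,0,0],
    [0,0,0]
  ],
  "grip": [0.06,0.06,0.06,0.06,0.06]
}}

```text
clock: 3.45
tcp_pos: [0.4499, 0.0043, 0.0667]
tcp_rot: [-0.024, 0.7, 0.033, 0.713]
wrist_force: [0.6, 0.0, 0.7]
width: 0.706
```

```bash
python3 - <<'E'
from w import *
from scipy.spatial.transform import Rotation as R
st();print(R.from_quat(arm.get_obs()['tcp_rot']).as_matrix().round(3))
E
```

```text
t 3.45 tcp [0.4499 0.0043 0.0667] q [-0.31  0.38  0.24  2.2  -0.19  0.56  1.73] F [0.6 0.  0.7] w 60.3
[[ 0.019 -0.08   0.997]
 [ 0.014  0.997  0.08 ]
 [-1.     0.013  0.02 ]]
```

>>> {"method": "drive_tool", "body": {
  "dp": [
    [-0.003,-0.013,-0.001],
    [0,0,0]
  ],
  "rot": [
    [-0.014,0.019,-0.014],
    [0,0,0]
  ],
  "grip": [0.06,0.06]
}}

```text
clock: 3.65
tcp_pos: [0.4465, -0.0073, 0.0663]
tcp_rot: [-0.024, 0.708, 0.024, 0.706]
wrist_force: [-0.4, -0.4, 0.4]
width: 0.701
```

```bash
cat > s.py <<'E'
from w import *
from scipy.spatial.transform import Rotation as R
st();print(R.from_quat(arm.get_obs()['tcp_rot']).as_matrix().round(3))
E
python3 s.py
```

```text
t 3.65 tcp [ 0.4465 -0.0073  0.0663] q [-0.31  0.39  0.26  2.19 -0.18  0.58  1.72] F [-0.4 -0.4  0.4] w 59.8
[[-0.003 -0.068  0.998]
 [-0.     0.998  0.068]
 [-1.     0.    -0.003]]
```

Good. Close.

>>> {"method": "drive_tool", "body": {
  "dp": [
    [0,-0.001,-0.001],
    [0,0,0],
    [0,0,0],
    [0,0,0],
    [0,0,0]
  ],
  "rot": [
    [0,0,0],
    [0,0,0],
    [0,0,0],
    [0,0,0],
    [0,0,0]
  ],
  "grip": [0.01,0.01,0.01,0.01,0.01],
  "newtons": 100
}}

```text
clock: 4.15
tcp_pos: [0.4493, -0.0076, 0.069]
tcp_rot: [-0.024, 0.705, 0.025, 0.708]
wrist_force: [-0.2, 0.4, -1.0]
width: 0.175
```

```bash
python3 s.py
```

```text
t 4.15 tcp [ 0.4493 -0.0076  0.069 ] q [-0.31  0.38  0.26  2.19 -0.18  0.58  1.72] F [-0.2  0.4 -1. ] w 14.9
[[ 0.004 -0.068  0.998]
 [ 0.001  0.998  0.068]
 [-1.     0.001  0.004]]
```

>>> {"method": "drive_tool", "body": {
  "dp": [
    [0,0,0.035],
    [0,0,0.04],
    [-0.002,-0.045,0.01],
    [-0.002,-0.048,0],
    [-0.002,-0.048,0]
  ],
  "rot": [
    [0,0,0],
    [0,0,0],
    [0,0,-0.025],
    [0,0,-0.025],
    [0,0,-0.025]
  ],
  "grip": [0.01,0.01,0.01,0.01,0.01]
}}

```text
clock: 4.65
tcp_pos: [0.4437, -0.1449, 0.1575]
tcp_rot: [-0.002, 0.705, 0.004, 0.709]
wrist_force: [1.6, -1.5, -1.0]
width: 0.169
```

>>> {"method": "drive_tool", "body": {
  "dp": [
    [-0.002,-0.048,0],
    [-0.002,-0.04,0],
    [0,-0.015,0],
    [0,0,0]
  ],
  "rot": [
    [0,0,-0.022],
    [0,0,0],
    [0,0,0],
    [0,0,0]
  ],
  "grip": [0.01,0.01,0.01,0.01]
}}

```text
clock: 5.05
tcp_pos: [0.4372, -0.2593, 0.1587]
tcp_rot: [0.009, 0.705, -0.009, 0.709]
wrist_force: [0.4, 0.4, -0.6]
width: 0.174
```

```bash
python3 s.py; python3 - <<'E'
from w import *
im,d,c=look("wrist","w2"); im,d,c=look("top","t2");W=cloud("top",d,c)
cv2.imwrite("pics/t2c.png",cv2.resize(im[170:300,360:460],None,fx=5,fy=4.6*1,interpolation=2))
E
```

```text
t 5.05 tcp [ 0.4372 -0.2593  0.1587] q [ 0.1   0.33  0.43  1.98 -0.18  0.86  2.17] F [ 0.4  0.4 -0.6] w 14.9
[[ 0.007  0.025  1.   ]
 [-0.001  1.    -0.025]
 [-1.    -0.001  0.007]]
```

View pics/w2.png

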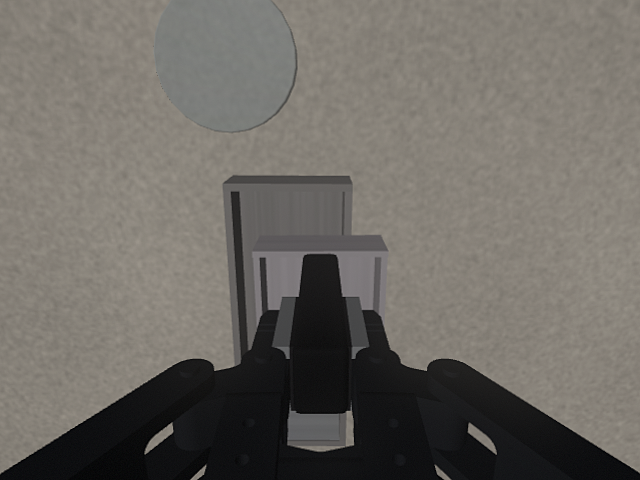

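View pics/t2c.png

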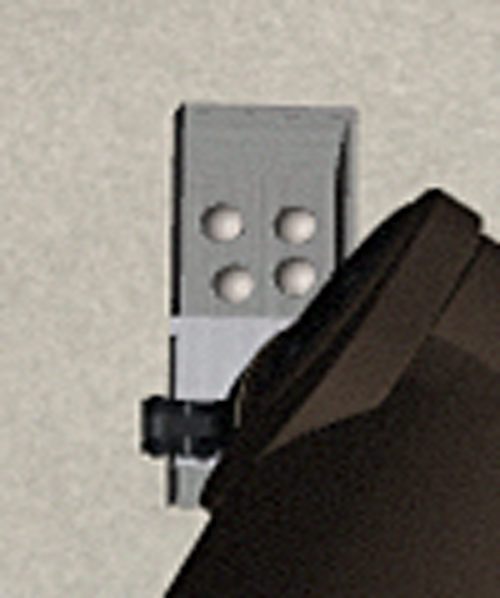

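```bash
cat > tr.py <<'E'
from w import *
im,d,c=look("wrist","w3"); W=cloud("wrist",d,c); st()
z=W[...,2];x=W[...,0];y=W[...,1]
reg=(d>0)&(abs(x-.44)<.06)&(y>-.36)&(y<-.2)
m=reg&(z>.026)&(z<.042); P=W[m]; print(m.sum(), np.median(P[:,2]))
print("near x",np.percentile(P[:,0],[0,1,2,5]))
for x0 in (.41,.415,.42,.425,.43,.435,.44,.445):
    q=P[abs(P[:,0]-x0)<.0025]
    if len(q)>5: print(x0,len(q),q[:,1].min().round(4),q[:,1].max().round(4), np.sort(q[:,1]).round(3)[::max(1,len(q)//10)])
m=reg&(z>.1-0.03)&(z<.13)&(abs(y+.26)<.05); P=W[m]; 
if len(P): print("pan wall",P[:,1].min(),P[:,1].max(),P[:,0].min(),np.median(P[:,2]))
E
python3 tr.py
```

```text
t 5.2 tcp [ 0.4378 -0.2554  0.1585] q [ 0.09  0.33  0.43  1.98 -0.19  0.86  2.17] F [ 0.3 -0.1 -1.5] w 15.1
2770 0.03268524235332601
near x [0.40629355 0.40663945 0.40685875 0.40740143]
0.41 1015 -0.3221 -0.2382 [-0.322 -0.313 -0.302 -0.293 -0.284 -0.277 -0.269 -0.262 -0.254 -0.247
 -0.238]
0.415 208 -0.322 -0.2383 [-0.322 -0.321 -0.319 -0.317 -0.279 -0.265 -0.254 -0.245 -0.242 -0.241
 -0.239]
0.42 134 -0.3224 -0.2389 [-0.322 -0.321 -0.32  -0.319 -0.318 -0.317 -0.243 -0.242 -0.241 -0.24
 -0.239]
0.425 135 -0.3227 -0.2389 [-0.323 -0.321 -0.32  -0.319 -0.318 -0.317 -0.244 -0.242 -0.241 -0.24
 -0.239]
0.43 132 -0.3229 -0.2388 [-0.323 -0.321 -0.32  -0.319 -0.318 -0.318 -0.244 -0.242 -0.241 -0.24
 -0.239]
0.435 131 -0.3228 -0.2389 [-0.323 -0.322 -0.32  -0.319 -0.318 -0.318 -0.244 -0.242 -0.241 -0.24
 -0.239]
0.44 122 -0.3233 -0.239 [-0.323 -0.322 -0.321 -0.32  -0.318 -0.318 -0.244 -0.243 -0.242 -0.24
 -0.24 ]
0.445 78 -0.323 -0.2409 [-0.323 -0.322 -0.322 -0.321 -0.32  -0.32  -0.319 -0.319 -0.318 -0.318
 -0.318 -0.241]
pan wall -0.289298662146498 -0.2245916289071994 0.42409006838832625 0.0975594429703405
```

>>> {"method": "drive_tool", "body": {
  "dp": [
    [0,-0.013,-0.01],
    [0,-0.011,-0.03],
    [0,0,-0.003]
  ],
  "rot": [
    [0,0.007,-0.005],
    [0,0,0],
    [0,0,0]
  ],
  "grip": [0.01,0.01,0.01]
}}

```text
clock: 5.5
tcp_pos: [0.4398, -0.2767, 0.1141]
tcp_rot: [0.007, 0.707, -0.005, 0.707]
wrist_force: [-0.6, 0.1, -1.0]
width: 0.173
```

```bash
sed -i 's/z>.1-0.03)&(z<.13)/z>.055)\&(z<.085)/; s/+.26)</+.282)</; s/"w3"/sys.argv[1]/' tr.py; python3 tr.py w4; python3 s.py
```

```text
t 5.55 tcp [ 0.4406 -0.2764  0.1151] q [ 0.15  0.42  0.41  1.99 -0.23  0.78  2.25] F [-0.2 -0.3 -1. ] w 15.0
3689 0.0326897956836007
near x [0.4061047  0.40652913 0.40671372 0.40717685]
0.41 1439 -0.3221 -0.2384 [-0.322 -0.313 -0.303 -0.293 -0.285 -0.276 -0.269 -0.262 -0.255 -0.247
 -0.239]
0.415 259 -0.3225 -0.2383 [-0.322 -0.321 -0.319 -0.318 -0.317 -0.255 -0.248 -0.243 -0.242 -0.24
 -0.239]
0.42 197 -0.3226 -0.2386 [-0.323 -0.321 -0.32  -0.319 -0.318 -0.317 -0.243 -0.243 -0.241 -0.24
 -0.239]
0.425 183 -0.3225 -0.2387 [-0.323 -0.321 -0.32  -0.319 -0.318 -0.318 -0.243 -0.242 -0.241 -0.24
 -0.239]
0.43 179 -0.3226 -0.2387 [-0.323 -0.321 -0.32  -0.319 -0.318 -0.318 -0.244 -0.242 -0.241 -0.24
 -0.239]
0.435 131 -0.323 -0.2389 [-0.323 -0.322 -0.321 -0.32  -0.32  -0.319 -0.318 -0.318 -0.241 -0.24
 -0.239]
0.44 97 -0.3228 -0.2392 [-0.323 -0.322 -0.322 -0.321 -0.32  -0.32  -0.319 -0.319 -0.318 -0.318
 -0.318]
0.445 87 -0.3234 -0.318 [-0.323 -0.323 -0.322 -0.321 -0.321 -0.32  -0.32  -0.319 -0.319 -0.318
 -0.318]
pan wall -0.3093175441176474 -0.2446755379255759 0.426432094948815 0.0682473149168962
t 5.55 tcp [ 0.4406 -0.2764  0.1151] q [ 0.15  0.42  0.41  1.99 -0.23  0.78  2.25] F [-0.2 -0.3 -1. ] w 15.0
[[ 0.002  0.018  1.   ]
 [ 0.002  1.    -0.018]
 [-1.     0.002  0.002]]
```

View pics/w4.png

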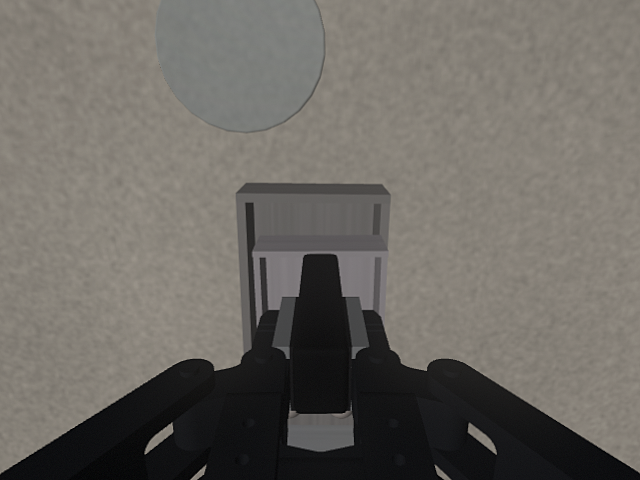

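>>> {"method": "drive_tool", "body": {
  "dp": [
    [-0.001,-0.004,-0.005],
    [0,0,-0.016],
    [0,0,-0.012],
    [0,0,-0.004]
  ],
  "rot": [
    [0,0,-0.01],
    [0,0,0],
    [0,0,0],
    [0,0,0]
  ],
  "grip": [0.01,0.01,0.01,0.01]
}}

```text
clock: 5.95
tcp_pos: [0.4417, -0.2797, 0.0789]
tcp_rot: [0.01, 0.705, -0.009, 0.709]
wrist_force: [-0.4, 0.1, -1.4]
width: 0.174
```

```bash
sed -i 's/z>.055)&(z<.085)/z>.034)\&(z<.05)\&(x<.45)/' tr.py; python3 tr.py w5; python3 s.py
```

```text
t 6.0 tcp [ 0.4416 -0.2796  0.0787] q [ 0.18  0.47  0.38  2.02 -0.27  0.7   2.28] F [-0.  -0.5 -1. ] w 15.1
8772 0.03279237170834488
near x [0.40593982 0.40656155 0.4068531  0.40751874]
0.41 2020 -0.3224 -0.2383 [-0.322 -0.313 -0.302 -0.293 -0.284 -0.276 -0.269 -0.261 -0.254 -0.246]
0.415 345 -0.3224 -0.2384 [-0.322 -0.321 -0.319 -0.318 -0.317 -0.255 -0.247 -0.243 -0.242 -0.24
 -0.239]
0.42 279 -0.3229 -0.2385 [-0.323 -0.321 -0.32  -0.319 -0.318 -0.317 -0.243 -0.243 -0.241 -0.24
 -0.239]
0.425 272 -0.3228 -0.2386 [-0.323 -0.321 -0.32  -0.319 -0.318 -0.317 -0.244 -0.242 -0.241 -0.24
 -0.239]
0.43 1828 -0.323 -0.2389 [-0.323 -0.31  -0.303 -0.296 -0.289 -0.281 -0.273 -0.266 -0.258 -0.25
 -0.239]
0.435 437 -0.3229 -0.2388 [-0.323 -0.321 -0.319 -0.318 -0.31  -0.266 -0.25  -0.248 -0.244 -0.241
 -0.239]
0.44 412 -0.3231 -0.239 [-0.323 -0.321 -0.319 -0.312 -0.31  -0.309 -0.25  -0.248 -0.243 -0.241
 -0.239]
0.445 405 -0.3231 -0.2393 [-0.323 -0.321 -0.319 -0.318 -0.31  -0.251 -0.25  -0.244 -0.244 -0.242
 -0.239]
pan wall -0.3225694825726144 -0.2391651883035643 0.40620856243762415 0.0354007859704797
t 6.0 tcp [ 0.4416 -0.2796  0.0787] q [ 0.18  0.47  0.38  2.02 -0.27  0.7   2.28] F [-0.  -0.5 -1. ] w 15.1
[[ 0.005  0.026  1.   ]
 [ 0.002  1.    -0.026]
 [-1.     0.002  0.005]]
```

View pics/w5.png

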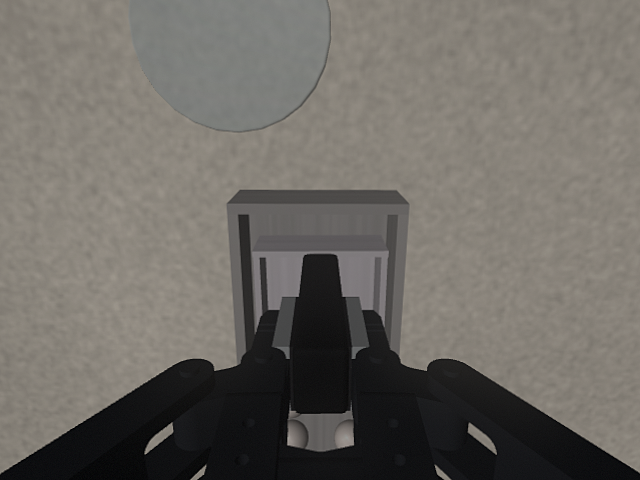

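>>> {"method": "drive_tool", "body": {
  "dp": [
    [0,-0.001,-0.003],
    [0,0,-0.002]
  ],
  "rot": [
    [0,0.004,-0.003],
    [0,0,0]
  ],
  "grip": [0.01,0.01]
}}

```text
clock: 6.2
tcp_pos: [0.4422, -0.2808, 0.0743]
tcp_rot: [0.011, 0.707, -0.01, 0.708]
wrist_force: [0.1, 0.5, -0.2]
width: 0.171
```

>>> {"method": "drive_tool", "body": {
  "dp": [
    [0,0,-0.002],
    [0,0,-0.001]
  ],
  "rot": [
    [0,0,0],
    [0,0,0]
  ],
  "grip": [0.01,0.01]
}}

```text
clock: 6.4
tcp_pos: [0.4423, -0.2809, 0.0733]
tcp_rot: [0.011, 0.706, -0.01, 0.708]
wrist_force: [-4.3, 3.8, 13.0]
width: 0.171
```

```bash
python3 s.py
```

```text
t 6.4 tcp [ 0.4423 -0.2809  0.0733] q [ 0.19  0.48  0.38  2.01 -0.28  0.69  2.28] F [-4.3  3.8 13. ] w 14.6
[[ 0.003  0.03   1.   ]
 [ 0.002  1.    -0.03 ]
 [-1.     0.002  0.003]]
```

>>> {"method": "drive_tool", "body": {
  "dp": [
    [0.012,0,-0.0005],
    [0.015,-0.0005,-0.0005],
    [0.015,-0.0005,-0.0005],
    [0.015,-0.0005,-0.0005]
  ],
  "rot": [
    [0,0,0],
    [0,0,0],
    [0,0,0],
    [0,0,0]
  ],
  "grip": [0.01,0.01,0.01,0.01]
}}

```text
clock: 6.8
tcp_pos: [0.498, -0.2834, 0.0735]
tcp_rot: [0.013, 0.707, -0.011, 0.707]
wrist_force: [-6.4, 1.5, 9.8]
width: 0.173
```

```bash
python3 s.py; python3 - <<'E'
from w import *
im,d,c=look("wrist","w6"); im,d,c=look("top","t6")
cv2.imwrite("pics/t6c.png",cv2.resize(im[170:300,360:460],None,fx=5,fy=4.6*1,interpolation=2))
E
```

```text
t 6.8 tcp [ 0.498  -0.2834  0.0735] q [ 0.16  0.55  0.38  1.89 -0.29  0.76  2.24] F [-6.4  1.5  9.8] w 14.8
[[ 0.001  0.034  0.999]
 [ 0.003  0.999 -0.034]
 [-1.     0.003  0.001]]
```

View pics/t6c.png

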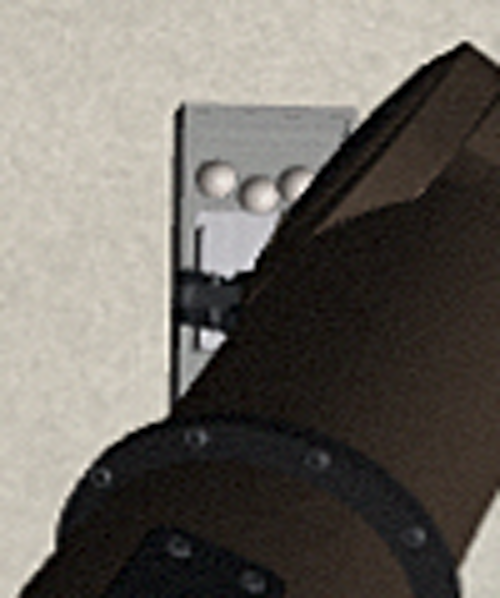

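View pics/w6.png

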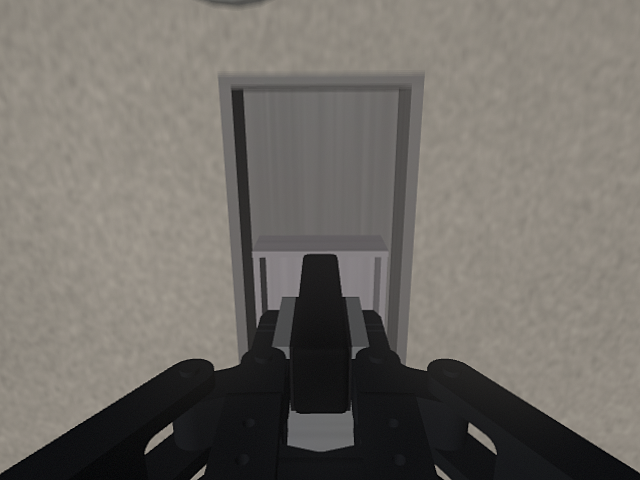

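>>> {"method": "drive_tool", "body": {
  "dp": [
    [0.012,-0.0005,-0.0005],
    [0.012,-0.0005,-0.0005],
    [0.006,0,-0.0005]
  ],
  "rot": [
    [0,0,0],
    [0,0,0],
    [0,0,0]
  ],
  "grip": [0.01,0.01,0.01]
}}

```text
clock: 7.2
tcp_pos: [0.5225, -0.2851, 0.074]
tcp_rot: [0.015, 0.71, -0.01, 0.704]
wrist_force: [-27.6, 5.6, 39.7]
width: 0.171
```

```bash
python3 s.py; python3 - <<'E'
from w import *
im,d,c=look("wrist","w7"); im,d,c=look("top","t7")
cv2.imwrite("pics/t7c.png",cv2.resize(im[170:300,360:460],None,fx=5,fy=4.6*1,interpolation=2))
im,d,c=look("scene","s7")
cv2.imwrite("pics/s7c.png",cv2.resize(im[210:310,180:300],None,fx=6,fy=6*1,interpolation=2))
E
```

```text
t 7.2 tcp [ 0.5225 -0.2851  0.074 ] q [ 0.15  0.58  0.38  1.83 -0.29  0.8   2.22] F [-27.6   5.6  39.7] w 14.6
[[-0.009  0.035  0.999]
 [ 0.006  0.999 -0.035]
 [-1.     0.006 -0.009]]
```

View pics/t7c.png

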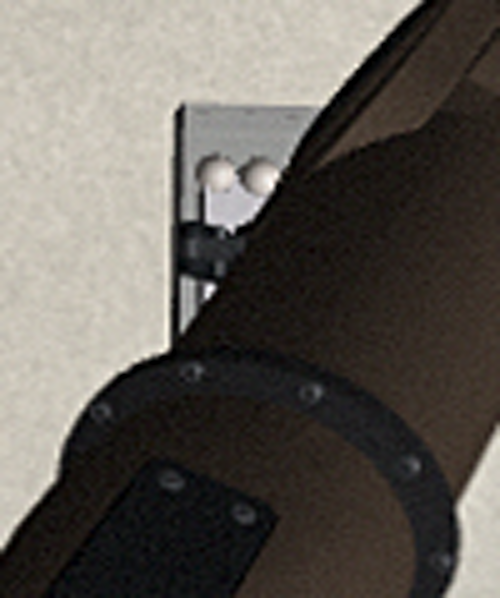

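View pics/s7c.png

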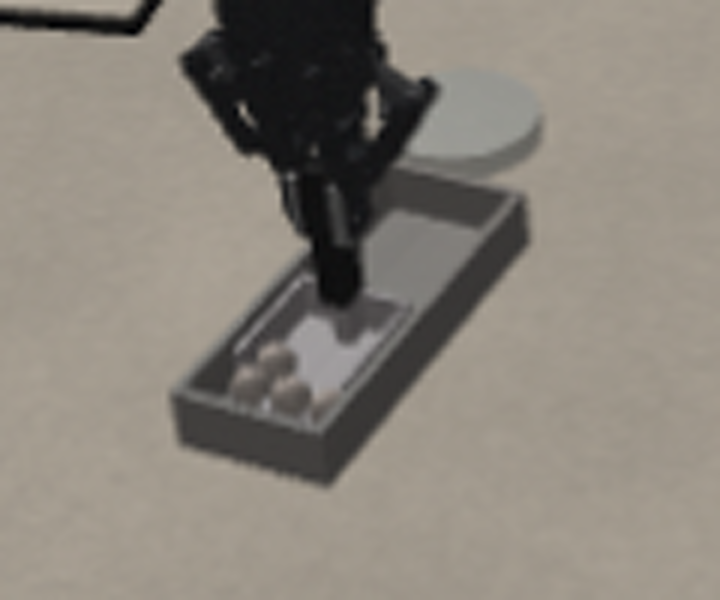

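>>> {"method": "drive_tool", "body": {
  "dp": [
    [-0.001,0,0.0015],
    [0,0,0.0015],
    [0,0,0.001],
    [0,0,0.002]
  ],
  "rot": [
    [0,-0.07,0],
    [0,-0.07,0],
    [0,-0.07,0],
    [0,-0.07,0]
  ],
  "grip": [0.01,0.01,0.01,0.01]
}}

```text
clock: 7.75
tcp_pos: [0.5205, -0.2848, 0.0799]
tcp_rot: [0.014, 0.603, -0.008, 0.798]
wrist_force: [0.7, -0.2, -2.1]
width: 0.175
```

```bash
python3 s.py; python3 - <<'E'
from w import *
im,d,c=look("wrist","w8")
im,d,c=look("scene","s8")
cv2.imwrite("pics/s8c.png",cv2.resize(im[210:310,180:300],None,fx=6,fy=6*1,interpolation=2))
E
```

```text
t 7.75 tcp [ 0.5205 -0.2848  0.0799] q [ 0.36  0.46  0.17  2.04 -0.51  0.45  2.49] F [ 0.7 -0.2 -2.1] w 14.9
[[ 0.273  0.03   0.961]
 [ 0.003  0.999 -0.033]
 [-0.962  0.012  0.273]]
```

View pics/s8c.png

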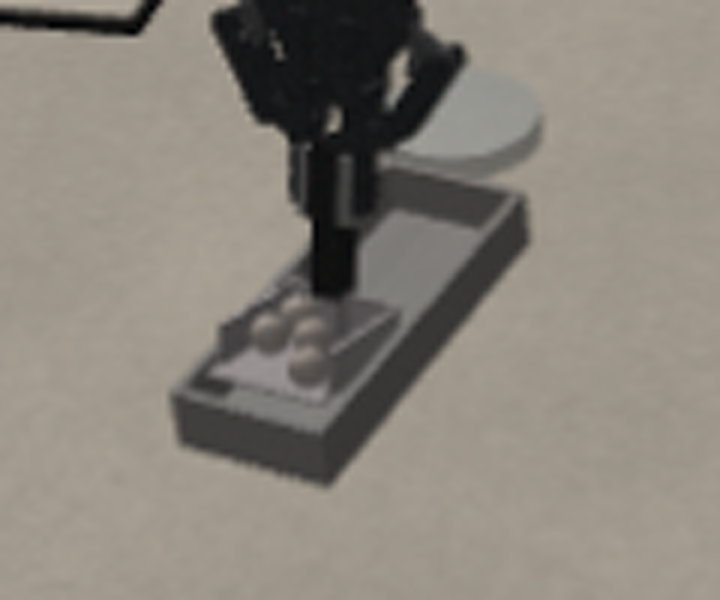

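>>> {"method": "drive_tool", "body": {
  "dp": [
    [0,0,0.015],
    [0,0,0.03],
    [0,0,0.035],
    [-0.004,0.005,0.035],
    [-0.006,0.012,0.03]
  ],
  "rot": [
    [0,0,0],
    [0,0,0],
    [0,0,0],
    [0,0,0],
    [0,0,0]
  ],
  "grip": [0.01,0.01,0.01,0.01,0.01]
}}

```text
clock: 8.35
tcp_pos: [0.504, -0.2683, 0.224]
tcp_rot: [0.019, 0.612, -0.01, 0.791]
wrist_force: [0.8, -0.1, -1.1]
width: 0.175
```

>>> {"method": "drive_tool", "body": {
  "dp": [
    [-0.007,0.02,0.02],
    [-0.007,0.028,0.01],
    [-0.007,0.033,0],
    [-0.007,0.035,0],
    [-0.007,0.035,0]
  ],
  "rot": [
    [0,0,0],
    [0,0,0],
    [0,0,0],
    [0,0,0],
    [0,0,0]
  ],
  "grip": [0.01,0.01,0.01,0.01,0.01]
}}

```text
clock: 8.85
tcp_pos: [0.4704, -0.1187, 0.2623]
tcp_rot: [0.018, 0.612, -0.017, 0.79]
wrist_force: [0.6, 0.2, -1.3]
width: 0.175
```

```bash
python3 s.py; python3 - <<'E'
from w import *
im,d,c=look("top","t9")
cv2.imwrite("pics/t9c.png",cv2.resize(im[150:330,250:460],None,fx=3,fy=3,interpolation=2))
im,d,c=look("scene","s9")
cv2.imwrite("pics/s9c.png",cv2.resize(im[180:310,200:400],None,fx=4,fy=4*1,interpolation=2))
E
```

```text
t 8.85 tcp [ 0.4704 -0.1187  0.2623] q [-0.08  0.03  0.25  2.07 -0.06  0.8   1.73] F [ 0.6  0.2 -1.3] w 15.0
[[ 0.249  0.049  0.967]
 [-0.004  0.999 -0.05 ]
 [-0.968  0.008  0.249]]
```

View pics/s9c.png

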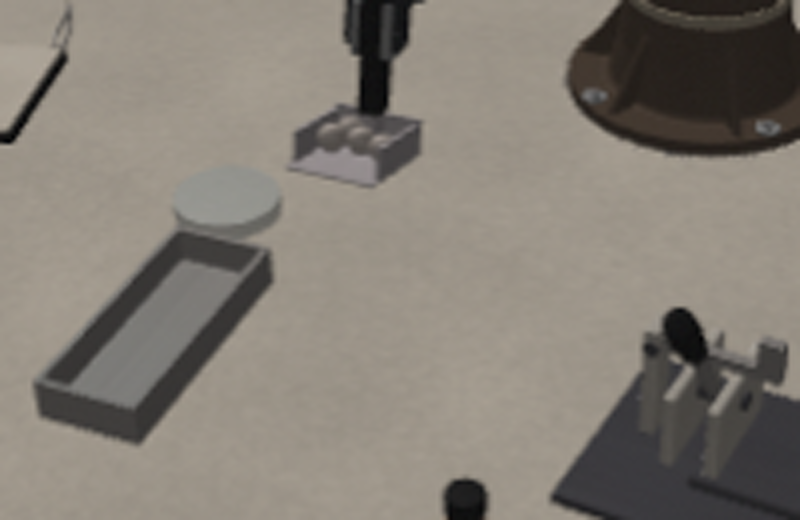

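>>> {"method": "drive_tool", "body": {
  "dp": [
    [-0.003,0.035,0],
    [-0.003,0.036,0],
    [-0.003,0.036,0],
    [-0.003,0.036,0],
    [-0.003,0.036,0]
  ],
  "rot": [
    [0,0,-0.005],
    [0,0,-0.005],
    [0,0,-0.005],
    [0,0,-0.005],
    [0,0,-0.005]
  ],
  "grip": [0.01,0.01,0.01,0.01,0.01]
}}

```text
clock: 9.45
tcp_pos: [0.4561, 0.0629, 0.264]
tcp_rot: [0.026, 0.614, -0.032, 0.788]
wrist_force: [0.8, -0.5, -1.2]
width: 0.173
```

>>> {"method": "drive_tool", "body": {
  "dp": [
    [-0.002,0.036,0],
    [-0.002,0.036,0],
    [-0.002,0.036,0],
    [-0.002,0.036,0],
    [-0.002,0.03,0]
  ],
  "rot": [
    [0,0,-0.005],
    [0,0,-0.005],
    [0,0,-0.005],
    [0,0,0],
    [0,0,0]
  ],
  "grip": [0.01,0.01,0.01,0.01,0.01]
}}

```text
clock: 9.95
tcp_pos: [0.4483, 0.2424, 0.266]
tcp_rot: [0.03, 0.613, -0.044, 0.788]
wrist_force: [1.5, -0.3, -1.5]
width: 0.174
```

```bash
python3 s.py
```

```text
t 9.95 tcp [0.4483 0.2424 0.266 ] q [-0.57  0.12 -0.19  1.95  0.27  0.93  0.56] F [ 1.5 -0.3 -1.5] w 14.8
[[ 0.245  0.106  0.964]
 [-0.032  0.994 -0.102]
 [-0.969 -0.006  0.247]]
```

>>> {"method": "drive_tool", "body": {
  "dp": [
    [-0.003,0.034,-0.004],
    [-0.004,0.028,-0.008],
    [-0.003,0.009,-0.006]
  ],
  "rot": [
    [0,0,0],
    [0,0,0],
    [0,0,0]
  ],
  "grip": [0.01,0.01,0.01]
}}

```text
clock: 10.25
tcp_pos: [0.4404, 0.3196, 0.2488]
tcp_rot: [0.03, 0.612, -0.046, 0.789]
wrist_force: [-0.8, -0.5, -0.6]
width: 0.179
```

```bash
python3 s.py; python3 - <<'E'
from w import *
im,d,c=look("top","t10")
cv2.imwrite("pics/t10c.png",cv2.resize(im[150:330,60:300],None,fx=3,fy=3,interpolation=2))
im,d,c=look("scene","s10")
cv2.imwrite("pics/s10c.png",cv2.resize(im[180:340,340:520],None,fx=4,fy=3.7*1,interpolation=2))
E
```

```text
t 10.25 tcp [0.4404 0.3196 0.2488] q [-0.68  0.21 -0.23  1.89  0.33  0.94  0.38] F [-0.8 -0.5 -0.6] w 15.3
[[ 0.248  0.109  0.963]
 [-0.035  0.994 -0.103]
 [-0.968 -0.008  0.25 ]]
```

View pics/s10c.png

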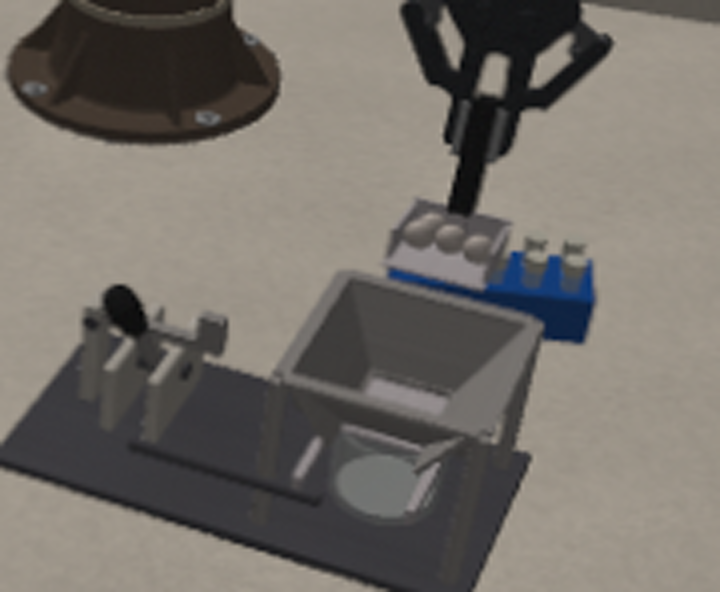

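View pics/t10c.png

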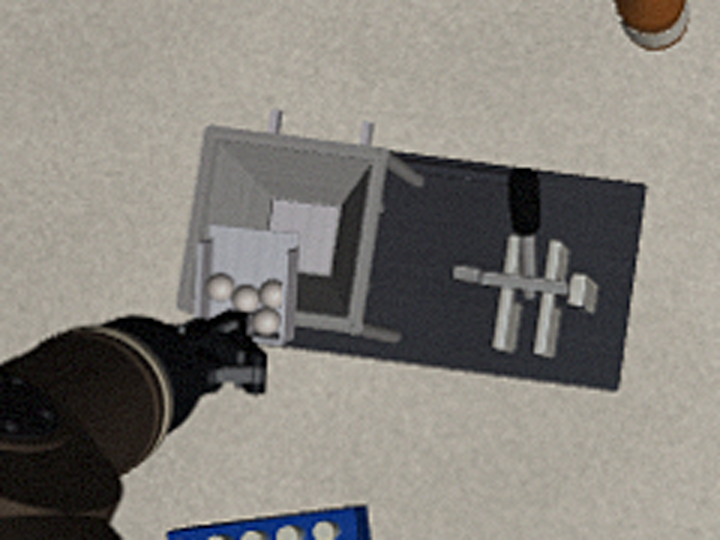

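>>> {"method": "drive_tool", "body": {
  "dp": [
    [-0.002,-0.003,0],
    [-0.002,-0.002,0],
    [0,0,0],
    [0.007,0,0],
    [0.008,0,0]
  ],
  "rot": [
    [0.011,0.1,0],
    [0.011,0.1,0],
    [0.011,0.1,0],
    [0.011,0.1,0],
    [0.011,0.1,0]
  ],
  "grip": [0.01,0.01,0.01,0.01,0.01]
}}

```text
clock: 10.85
tcp_pos: [0.4509, 0.3097, 0.2521]
tcp_rot: [0.037, 0.793, -0.034, 0.607]
wrist_force: [-0.3, -0.6, -1.4]
width: 0.174
```

```bash
python3 s.py
```

```text
t 10.85 tcp [0.4509 0.3097 0.2521] q [-0.43  0.44 -0.23  1.54 -0.08  1.36  0.84] F [-0.3 -0.6 -1.4] w 14.9
[[-0.261  0.1    0.96 ]
 [ 0.017  0.995 -0.099]
 [-0.965 -0.009 -0.262]]
```

>>> {"method": "drive_tool", "body": {
  "dp": [
    [0.008,0.001,-0.005],
    [0.008,0,-0.003],
    [0.009,0,0],
    [0.009,0,0],
    [0,0,0]
  ],
  "rot": [
    [0.01,0.1,0],
    [0.01,0.1,0],
    [0.01,0.1,0],
    [0.01,0.1,0],
    [0,0,0]
  ],
  "grip": [0.01,0.01,0.01,0.01,0.01]
}}

```text
clock: 11.35
tcp_pos: [0.4952, 0.2999, 0.2426]
tcp_rot: [0.045, 0.901, -0.033, 0.429]
wrist_force: [0.0, -1.1, -2.4]
width: 0.173
```

```bash
python3 s.py; python3 - <<'E'
from w import *
im,d,c=look("top","t11")
cv2.imwrite("pics/t11c.png",cv2.resize(im[150:330,60:300],None,fx=3,fy=3,interpolation=2))
im,d,c=look("scene","s11")
cv2.imwrite("pics/s11c.png",cv2.resize(im[180:340,340:520],None,fx=4,fy=3.7*1,interpolation=2))
E
```

```text
t 11.35 tcp [0.4952 0.2999 0.2426] q [-0.32  0.76 -0.22  1.19 -0.22  1.78  0.94] F [ 0.  -1.1 -2.4] w 14.8
[[-0.627  0.108  0.771]
 [ 0.052  0.994 -0.097]
 [-0.777 -0.02  -0.629]]
```

View pics/s11c.png

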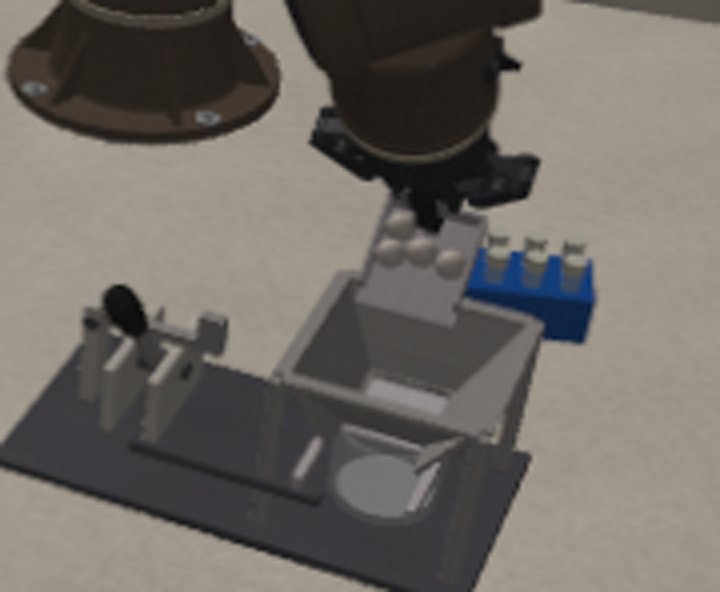

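View pics/t11c.png

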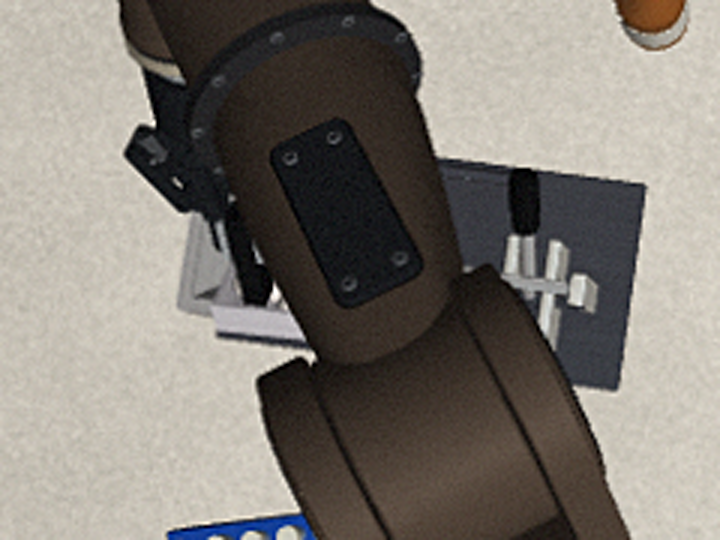

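>>> {"method": "drive_tool", "body": {
  "dp": [
    [0,0,0],
    [0,0,0],
    [0,0,0]
  ],
  "rot": [
    [0,0,0],
    [0,0,0],
    [0,0,0]
  ],
  "grip": [0.01,0.01,0.01]
}}

```text
clock: 11.75
tcp_pos: [0.4925, 0.3029, 0.2493]
tcp_rot: [0.043, 0.899, -0.029, 0.436]
wrist_force: [0.5, 0.1, -1.8]
width: 0.175
```

```bash
python3 s.py; python3 - <<'E'
from w import *
im,d,c=look("scene","s12")
cv2.imwrite("pics/s12c.png",cv2.resize(im[180:340,340:520],None,fx=4,fy=3.7*1,interpolation=2))
E
```

```text
t 11.75 tcp [0.4925 0.3029 0.2493] q [-0.33  0.74 -0.23  1.19 -0.22  1.77  0.94] F [ 0.5  0.1 -1.8] w 14.9
[[-0.617  0.103  0.781]
 [ 0.053  0.995 -0.089]
 [-0.786 -0.014 -0.619]]
```

View pics/s12c.png

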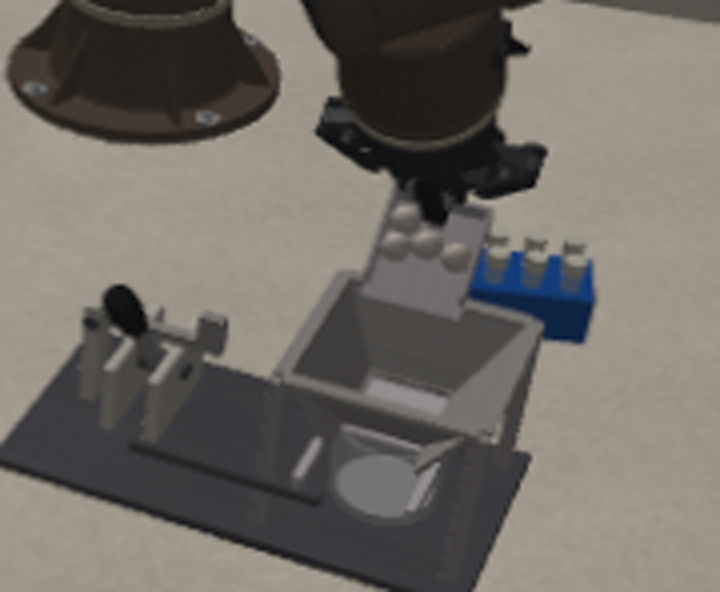

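>>> {"method": "drive_tool", "body": {
  "dp": [
    [0.009,0.001,0],
    [0.01,0,0],
    [0.008,0,0],
    [0,0,0]
  ],
  "rot": [
    [0.01,0.1,0],
    [0.01,0.1,0],
    [0.01,0.1,0],
    [0,0,0]
  ],
  "grip": [0.01,0.01,0.01,0.01]
}}

```text
clock: 12.2
tcp_pos: [0.5058, 0.3058, 0.2432]
tcp_rot: [0.041, 0.945, -0.026, 0.322]
wrist_force: [-0.2, 0.3, -1.7]
width: 0.169
```

```bash
python3 s.py; python3 - <<'E'
from w import *
im,d,c=look("scene","s13")
cv2.imwrite("pics/s13c.png",cv2.resize(im[180:340,340:520],None,fx=4,fy=3.7*1,interpolation=2))
E
```

```text
t 12.2 tcp [0.5058 0.3058 0.2432] q [-0.21  0.95 -0.47  0.98 -0.19  1.99  0.81] F [-0.2  0.3 -1.7] w 14.5
[[-0.789  0.094  0.607]
 [ 0.06   0.995 -0.076]
 [-0.611 -0.023 -0.791]]
```

View pics/s13c.png

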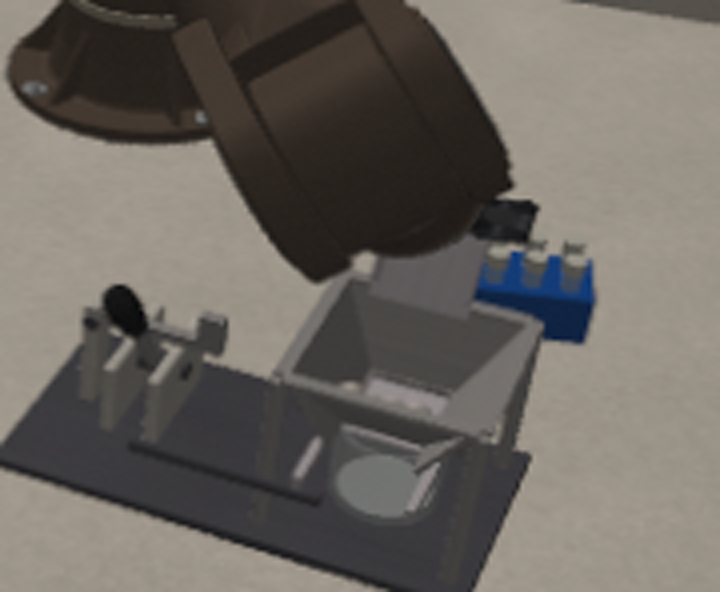

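```bash
python3 - <<'E'
from w import *
im,d,c=look("scene","s14")
cv2.imwrite("pics/s14c.png",cv2.resize(im[220:320,390:490],None,fx=6,fy=6,interpolation=2))
E
python3 s.py
```

```text
t 12.3 tcp [0.507  0.3049 0.2449] q [-0.22  0.95 -0.46  0.98 -0.2   1.99  0.81] F [ 0.3 -0.  -0.3] w 14.6
[[-0.786  0.096  0.611]
 [ 0.061  0.995 -0.077]
 [-0.615 -0.023 -0.788]]
```

View pics/s14c.png

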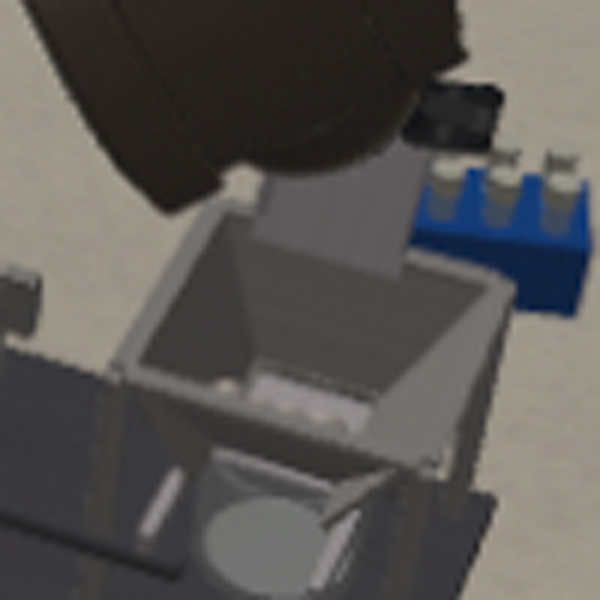

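```bash
python3 - <<'E'
from w import *
im,d,c=look("scene","s15"); W=cloud("scene",d,c)
u=390+240/6; v=220+185/6
for dv in (-4,-2,0,2,4):
    print([tuple(W[int(v+dv),int(u+du)].round(3)) for du in (-4,-2,0,2,4)])
for t in ("ball1_center",):
    print([(round(r["score"],2),np.round(r["at"],4)) for r in arm.landmark_of(t,"scene")])
E
```

```text
[(np.float64(0.834), np.float64(0.291), np.float64(0.437)), (np.float64(0.829), np.float64(0.293), np.float64(0.434)), (np.float64(0.826), np.float64(0.296), np.float64(0.432)), (np.float64(0.697), np.float64(0.289), np.float64(0.342)), (np.float64(0.708), np.float64(0.293), np.float64(0.351))]
[(np.float64(0.828), np.float64(0.291), np.float64(0.428)), (np.float64(0.227), np.float64(0.236), np.float64(0.0)), (np.float64(0.224), np.float64(0.242), np.float64(-0.0)), (np.float64(0.225), np.float64(0.249), np.float64(0.001)), (np.float64(0.488), np.float64(0.276), np.float64(0.19))]
[(np.float64(0.835), np.float64(0.292), np.float64(0.429)), (np.float64(0.237), np.float64(0.238), np.float64(-0.0)), (np.float64(0.243), np.float64(0.245), np.float64(0.005)), (np.float64(0.235), np.float64(0.25), np.float64(0.001)), (np.float64(0.494), np.float64(0.277), np.float64(0.188))]
[(np.float64(0.252), np.float64(0.234), np.float64(0.001)), (np.float64(0.251), np.float64(0.24), np.float64(0.002)), (np.float64(0.247), np.float64(0.246), np.float64(0.001)), (np.float64(0.247), np.float64(0.252), np.float64(0.002)), (np.float64(0.495), np.float64(0.278), np.float64(0.183))]
[(np.float64(0.457), np.float64(0.255), np.float64(0.144)), (np.float64(0.459), np.float64(0.261), np.float64(0.147)), (np.float64(0.448), np.float64(0.265), np.float64(0.14)), (np.float64(0.498), np.float64(0.274), np.float64(0.177)), (np.float64(0.487), np.float64(0.278), np.float64(0.171))]
[]
```

>>> {"method": "drive_tool", "body": {
  "dp": [
    [-0.005,0,0.02],
    [-0.005,0,0.03],
    [-0.005,0,0.02],
    [-0.01,0,0.01],
    [-0.01,0,0]
  ],
  "rot": [
    [0,0,0],
    [-0.01,-0.1,0],
    [-0.012,-0.13,0],
    [-0.012,-0.13,0],
    [-0.012,-0.13,0]
  ],
  "grip": [0.01,0.01,0.01,0.01,0.01]
}}

```text
clock: 12.9
tcp_pos: [0.4729, 0.3023, 0.3221]
tcp_rot: [0.043, 0.831, -0.044, 0.553]
wrist_force: [0.2, 0.0, -0.2]
width: 0.167
```

>>> {"method": "drive_tool", "body": {
  "dp": [
    [-0.01,-0.01,0],
    [-0.005,-0.03,0],
    [0,-0.04,0],
    [0,-0.04,0],
    [0,-0.04,0]
  ],
  "rot": [
    [-0.012,-0.13,0],
    [-0.012,-0.13,0],
    [-0.01,-0.1,0],
    [0,0,0],
    [0,0,0]
  ],
  "grip": [0.01,0.01,0.01,0.01,0.01]
}}

```text
clock: 13.4
tcp_pos: [0.4491, 0.1447, 0.3342]
tcp_rot: [0.035, 0.703, -0.042, 0.709]
wrist_force: [1.4, -0.6, -0.8]
width: 0.175
```

```bash
python3 s.py; python3 - <<'E'
from w import *
im,d,c=look("scene","s16")
cv2.imwrite("pics/s16c.png",cv2.resize(im[200:340,340:520],None,fx=4,fy=4,interpolation=2))
im,d,c=look("top","t16")
cv2.imwrite("pics/t16c.png",cv2.resize(im[150:330,60:300],None,fx=3,fy=3,interpolation=2))
E
```

```text
t 13.4 tcp [0.4491 0.1447 0.3342] q [ 0.13  0.16 -0.65  1.73  0.12  1.28  0.92] F [ 1.4 -0.6 -0.8] w 14.9
[[ 0.008  0.109  0.994]
 [-0.01   0.994 -0.109]
 [-1.    -0.009  0.009]]
```

View pics/s16c.png

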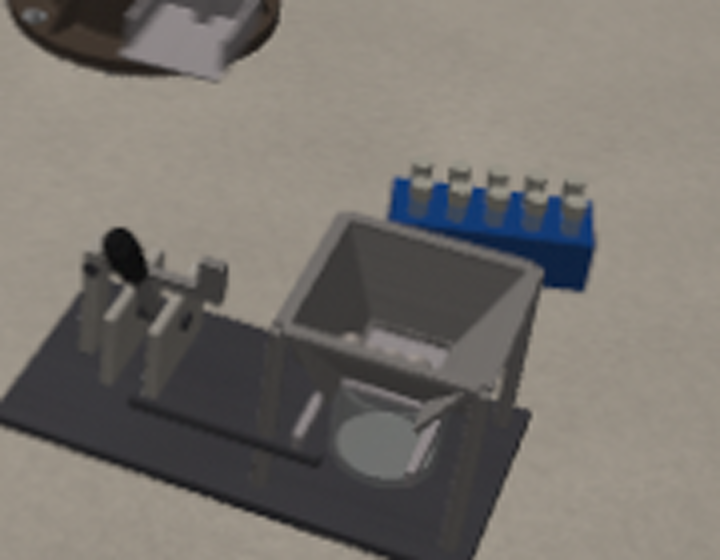

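View pics/t16c.png

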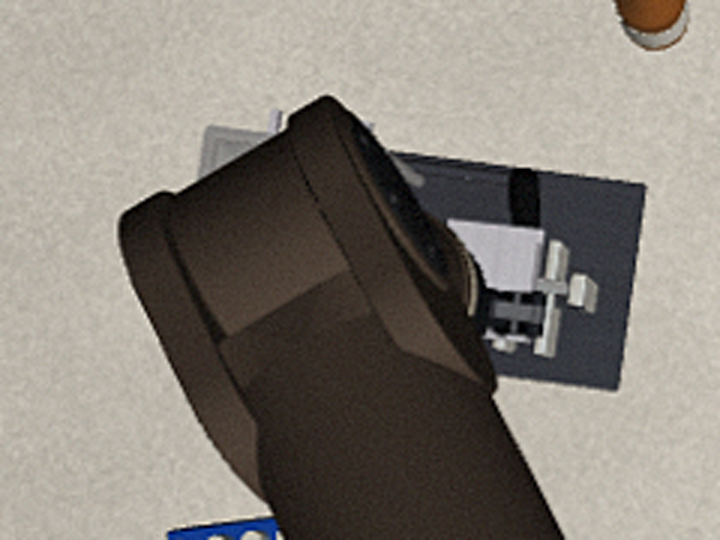

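>>> {"method": "drive_tool", "body": {
  "dp": [
    [0,-0.045,-0.01],
    [0,-0.045,-0.02],
    [0,-0.045,-0.02],
    [0,-0.045,-0.03],
    [0,-0.035,-0.035]
  ],
  "rot": [
    [0,0,0],
    [0,0,0],
    [0,0,0],
    [0,0,0],
    [0,0,0]
  ],
  "grip": [0.01,0.01,0.01,0.01,0.01]
}}

```text
clock: 14.0
tcp_pos: [0.4508, -0.0706, 0.2305]
tcp_rot: [0.036, 0.694, -0.043, 0.718]
wrist_force: [0.9, -0.7, -1.4]
width: 0.175
```

```bash
python3 s.py; python3 - <<'E'
from w import *
im,d,c=look("top","t17")
cv2.imwrite("pics/t17c.png",cv2.resize(im[150:330,60:300],None,fx=3,fy=3,interpolation=2))
E
```

```text
t 14.0 tcp [ 0.4508 -0.0706  0.2305] q [ 0.46  0.18 -0.49  1.96  0.12  0.99  1.37] F [ 0.9 -0.7 -1.4] w 14.9
[[ 0.033  0.112  0.993]
 [-0.012  0.994 -0.111]
 [-0.999 -0.008  0.034]]
```

View pics/t17c.png

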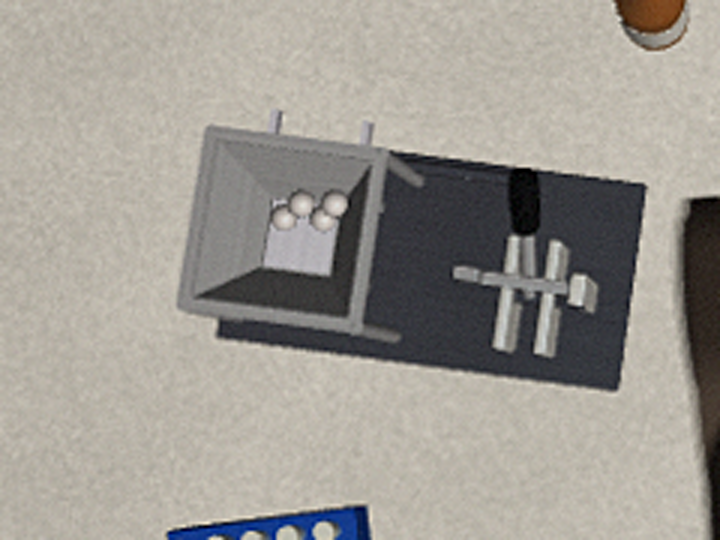

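>>> {"method": "drive_tool", "body": {
  "dp": [
    [0,-0.01,-0.035],
    [0,0,-0.045],
    [0,0,-0.045],
    [0,0,-0.02],
    [0,0,-0.008]
  ],
  "rot": [
    [0.012,0.033,0],
    [0,0,0],
    [0,0,0],
    [0,0,0],
    [0,0,0]
  ],
  "grip": [0.01,0.01,0.01,0.01,0.01]
}}

```text
clock: 14.55
tcp_pos: [0.4481, -0.0915, 0.0724]
tcp_rot: [0.042, 0.705, -0.048, 0.706]
wrist_force: [0.2, -0.3, -1.4]
width: 0.169
```

```bash
python3 s.py
```

```text
t 14.55 tcp [ 0.4481 -0.0915  0.0724] q [ 0.4   0.42 -0.41  2.12  0.28  0.65  1.24] F [ 0.2 -0.3 -1.4] w 14.4
[[ 0.002  0.128  0.992]
 [-0.008  0.992 -0.128]
 [-1.    -0.008  0.003]]
```

>>> {"method": "drive_tool", "body": {
  "dp": [
    [0,0,-0.003],
    [0,0,-0.001]
  ],
  "rot": [
    [0.008,0,0],
    [0,0,0]
  ],
  "grip": [0.01,0.01]
}}

```text
clock: 14.75
tcp_pos: [0.4487, -0.0912, 0.0696]
tcp_rot: [0.045, 0.705, -0.045, 0.707]
wrist_force: [0.2, 0.2, -0.1]
width: 0.172
```

>>> {"method": "drive_tool", "body": {
  "dp": [
    [0,0,-0.001]
  ],
  "rot": [
    [0,0,0]
  ],
  "grip": [0.01]
}}

```text
clock: 14.85
tcp_pos: [0.4497, -0.0913, 0.0699]
tcp_rot: [0.045, 0.704, -0.046, 0.708]
wrist_force: [-0.3, -0.4, -0.4]
width: 0.176
```

>>> {"method": "drive_tool", "body": {
  "dp": [
    [0,0,-0.002],
    [0,0,-0.001]
  ],
  "rot": [
    [0,0,0],
    [0,0,0]
  ],
  "grip": [0.01,0.01]
}}

```text
clock: 15.05
tcp_pos: [0.4512, -0.0916, 0.0686]
tcp_rot: [0.045, 0.702, -0.046, 0.709]
wrist_force: [0.2, -0.6, -2.1]
width: 0.177
```

>>> {"method": "drive_tool", "body": {
  "dp": [
    [0,0,-0.002],
    [0,0,-0.001]
  ],
  "rot": [
    [0,0.008,0],
    [0,0,0]
  ],
  "grip": [0.01,0.01]
}}

```text
clock: 15.25
tcp_pos: [0.4517, -0.0919, 0.0684]
tcp_rot: [0.044, 0.705, -0.047, 0.707]
wrist_force: [-4.6, 1.9, 10.9]
width: 0.173
```

Contact (11 N). Release.

>>> {"method": "drive_tool", "body": {
  "dp": [
    [0,0,0.001],
    [0,0,0],
    [0,0,0],
    [0,0,0.02],
    [0,0,0.045]
  ],
  "rot": [
    [0,0,0],
    [0,0,0],
    [0,0,0],
    [0,0,0],
    [0,0,0]
  ],
  "grip": [0.05,0.05,0.05,0.05,0.05]
}}

```text
clock: 15.75
tcp_pos: [0.4492, -0.0918, 0.1324]
tcp_rot: [0.044, 0.707, -0.047, 0.704]
wrist_force: [1.0, -0.6, 0.6]
width: 0.582
```

>>> {"method": "drive_tool", "body": {
  "dp": [
    [0,0,0.045],
    [0.01,0.04,0.03],
    [0.01,0.045,0.01],
    [0.01,0.045,0],
    [0,0,0]
  ],
  "rot": [
    [0,0,0.05],
    [0,0,0.1],
    [0,0,0.1],
    [0,0,0.1],
    [0,0,0.1]
  ],
  "grip": [0.05,0.05,0.05,0.05,0.05]
}}

```text
clock: 16.25
tcp_pos: [0.482, 0.0403, 0.2261]
tcp_rot: [-0.117, 0.695, 0.114, 0.7]
wrist_force: [0.3, -1.4, 0.3]
width: 0.586
```

```bash
python3 s.py; python3 - <<'E'
from w import *
im,d,c=look("scene","s18")
cv2.imwrite("pics/s18c.png",cv2.resize(im[180:340,220:420],None,fx=4,fy=3.7,interpolation=2))
im,d,c=look("wrist","w18")
E
```

```text
t 16.25 tcp [0.482  0.0403 0.2261] q [ 0.32  0.27 -0.63  1.88  0.19  1.04  1.51] F [ 0.3 -1.4  0.3] w 50.1
[[ 0.008 -0.323  0.946]
 [-0.003  0.946  0.323]
 [-1.    -0.006  0.006]]
```

View pics/s18c.png

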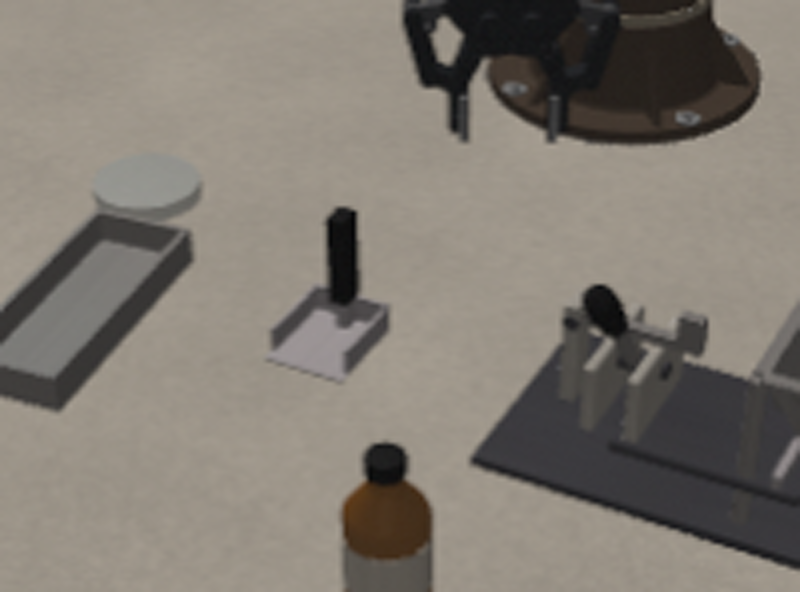

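View pics/w18.png

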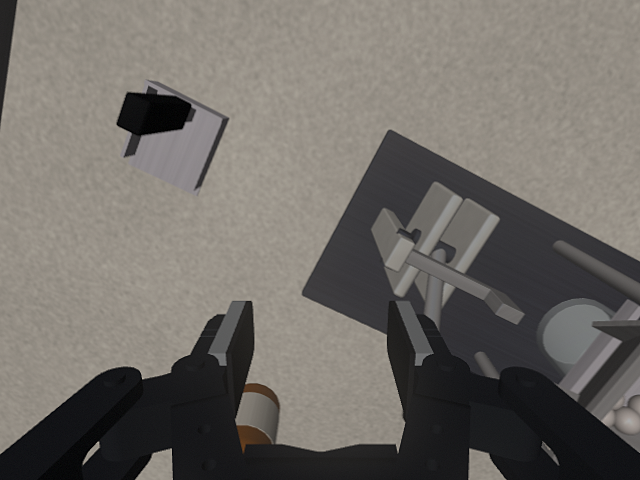

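```bash
python3 - <<'E'
from w import *
from scipy.spatial.transform import Rotation as R
im,d,c=look("wrist","w19"); W=cloud("wrist",d,c); o=arm.get_obs()
cam=np.linalg.inv(c["view"])[:3,3]; Rm=R.from_quat(o["tcp_rot"]).as_matrix()
print("cam in tool",(Rm.T@(cam-o["tcp_pos"])).round(3))
z=W[...,2]
def box(m,l):
    P=W[m]; r=cv2.minAreaRect((P[:,:2]*1000).astype(np.float32)); print(l,m.sum(),np.round(r[0],1),np.round(r[1],1),round(r[2],1),"z",P[:,2].min().round(4),np.median(P[:,2]).round(4),P[:,2].max().round(4))
def sub(u0,u1,v0,v1,a,b):
    m=np.zeros(z.shape,bool); m[v0:v1,u0:u1]=1; return m&(z>a)&(z<b)&(d>0)
box(sub(480,530,280,330,.104,.125),"tab top")
box(sub(415,500,245,300,.084,.1),"bar top")
box(sub(385,415,225,275,.08,.13),"hinge block")
for t in ("catch_tab","catch_hinge","lever_grip","lever_pivot","hopper"):
    print(t,[(round(r["score"],2),np.round(r["at"],4)) for r in arm.landmark_of(t,"wrist")])
E
```

```text
cam in tool [-0.142  0.    -0.076]
tab top 489 [493.8 175.7] [19.3 10.3] 82.3 z 0.1041 0.1115 0.1139
bar top 1585 [495.  131.7] [76.2 31.2] 77.2 z 0.084 0.0898 0.0999
hinge block 917 [483.4  97.1] [18.8 28.2] 82.2 z 0.08 0.0979 0.1011
catch_tab [(0.74, array([0.4956, 0.1732, 0.0997]))]
catch_hinge [(0.89, array([0.4833, 0.096 , 0.0856]))]
lever_grip []
lever_pivot [(0.82, array([0.4812, 0.1359, 0.0514]))]
hopper [(0.25, array([0.5384, 0.2873, 0.0951])), (0.24, array([0.5144, 0.2217, 0.0006]))]
```

>>> {"method": "drive_tool", "body": {
  "dp": [
    [0.002,0.03,0],
    [0.002,0.03,0],
    [0.002,0.03,0],
    [0.002,0.03,0],
    [0.002,0.015,0]
  ],
  "rot": [
    [0,0,0.12],
    [0,0,0.12],
    [0,0,0.12],
    [0,0,0.12],
    [0,0,0.12]
  ],
  "grip": [0.045,0.04,0.04,0.04,0.04],
  "newtons": 25
}}

```text
clock: 17.15
tcp_pos: [0.4909, 0.1644, 0.2238]
tcp_rot: [-0.316, 0.633, 0.309, 0.636]
wrist_force: [0.3, -0.5, 0.2]
width: 0.47
```

>>> {"method": "drive_tool", "body": {
  "dp": [
    [0,0,0],
    [0,0,0],
    [0,0,-0.01],
    [0,0,0]
  ],
  "rot": [
    [0,0,0.12],
    [0,0,0.12],
    [0,0,0.12],
    [0,0,0.08]
  ],
  "grip": [0.04,0.04,0.04,0.04]
}}

```text
clock: 17.55
tcp_pos: [0.491, 0.1657, 0.2131]
tcp_rot: [-0.451, 0.545, 0.445, 0.549]
wrist_force: [0.4, -0.4, -0.1]
width: 0.466
```

```bash
python3 s.py
```

```text
t 17.55 tcp [0.491  0.1657 0.2131] q [ 0.23  0.41 -0.88  1.81  0.36  1.08  2.16] F [ 0.4 -0.4 -0.1] w 39.8
[[ 0.009 -0.98   0.198]
 [-0.002  0.198  0.98 ]
 [-1.    -0.01  -0.   ]]
```

>>> {"method": "drive_tool", "body": {
  "dp": [
    [0.002,0.007,-0.02],
    [0.001,0.003,-0.035],
    [0,0,-0.03]
  ],
  "rot": [
    [-0.002,-0.009,0.06],
    [0,0,0.006],
    [0,0,0]
  ],
  "grip": [0.04,0.04,0.04]
}}

```text
clock: 17.85
tcp_pos: [0.4974, 0.1748, 0.129]
tcp_rot: [-0.471, 0.526, 0.459, 0.539]
wrist_force: [-0.2, 0.2, 0.2]
width: 0.471
```

```bash
python3 s.py; python3 - <<'E'
from w import *
im,d,c=look("wrist","w20"); W=cloud("wrist",d,c); z=W[...,2]
m=(abs(W[...,0]-.494)<.025)&(abs(W[...,1]-.176)<.02)&(z>.104)&(z<.116)
print(m.sum(), cv2.minAreaRect((W[m][:,:2]*1000).astype(np.float32)) if m.any() else 0)
E
```

```text
t 17.85 tcp [0.4974 0.1748 0.129 ] q [ 0.15  0.51 -0.82  1.91  0.49  0.91  2.1 ] F [-0.2  0.2  0.2] w 40.2
[[ 0.026 -0.991  0.135]
 [-0.001  0.135  0.991]
 [-1.    -0.026  0.002]]
1060 ((493.390869140625, 175.9178009033203), (18.372547149658203, 9.778989791870117), 82.86474609375)
```

View pics/w20.png

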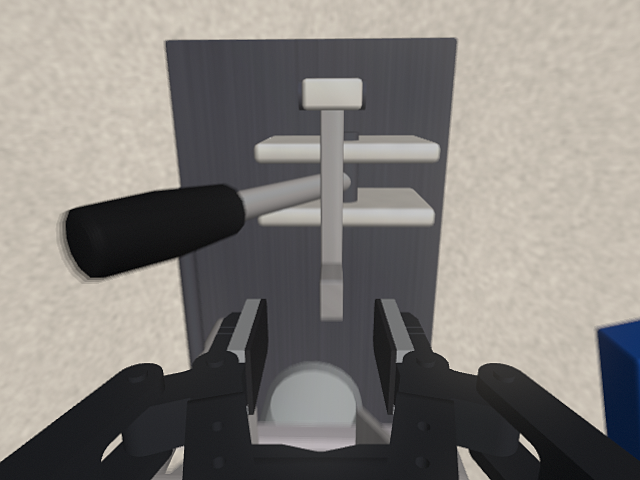

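>>> {"method": "drive_tool", "body": {
  "dp": [
    [-0.004,0.001,-0.012],
    [0,0,-0.02],
    [0,0,-0.007]
  ],
  "rot": [
    [0.001,0.026,0],
    [0,0,0],
    [0,0,0]
  ],
  "grip": [0.04,0.04,0.04]
}}

```text
clock: 18.2
tcp_pos: [0.4911, 0.1721, 0.0846]
tcp_rot: [-0.463, 0.537, 0.465, 0.531]
wrist_force: [0.4, -0.4, 0.5]
width: 0.471
```

```bash
python3 s.py
```

```text
t 18.2 tcp [0.4911 0.1721 0.0846] q [ 0.13  0.58 -0.78  1.93  0.53  0.86  2.06] F [ 0.4 -0.4  0.5] w 40.2
[[-0.009 -0.99   0.14 ]
 [-0.004  0.14   0.99 ]
 [-1.     0.008 -0.005]]
```

Adjust slightly and close.

>>> {"method": "drive_tool", "body": {
  "dp": [
    [0.002,0.003,0.002],
    [0,0,0],
    [0,0,0],
    [0,0,0],
    [0,0,0]
  ],
  "rot": [
    [0.004,-0.008,0],
    [0,0,0],
    [0,0,0],
    [0,0,0],
    [0,0,0]
  ],
  "grip": [0.005,0.005,0.005,0.005,0.005]
}}

```text
clock: 18.7
tcp_pos: [0.4935, 0.1744, 0.0889]
tcp_rot: [-0.464, 0.534, 0.463, 0.534]
wrist_force: [-0.3, -1.0, -4.6]
width: 0.111
```

```bash
python3 s.py
```

```text
t 18.7 tcp [0.4935 0.1744 0.0889] q [ 0.13  0.57 -0.79  1.93  0.53  0.86  2.06] F [-0.3 -1.  -4.6] w 9.4
[[ 0.    -0.99   0.142]
 [-0.001  0.142  0.99 ]
 [-1.    -0.001 -0.001]]
```

>>> {"method": "drive_tool", "body": {
  "dp": [
    [-0.001,-0.008,0.019],
    [-0.0015,-0.0125,0.0165],
    [-0.002,-0.016,0.013]
  ],
  "rot": [
    [0,0,0],
    [0,0,0],
    [0,0,0]
  ],
  "grip": [0.005,0.005,0.005]
}}

```text
clock: 19.0
tcp_pos: [0.489, 0.1412, 0.1387]
tcp_rot: [-0.464, 0.532, 0.465, 0.534]
wrist_force: [0.3, -0.0, -6.7]
width: 0.106
```

```bash
python3 s.py; python3 - <<'E'
from w import *
look("wrist","w21")
E
```

```text
t 19.0 tcp [0.489  0.1412 0.1387] q [ 0.25  0.49 -0.85  1.92  0.45  0.93  2.18] F [ 0.3 -0.  -6.7] w 9.0
[[ 0.001 -0.991  0.137]
 [ 0.004  0.137  0.991]
 [-1.    -0.     0.004]]
```

View pics/w21.png

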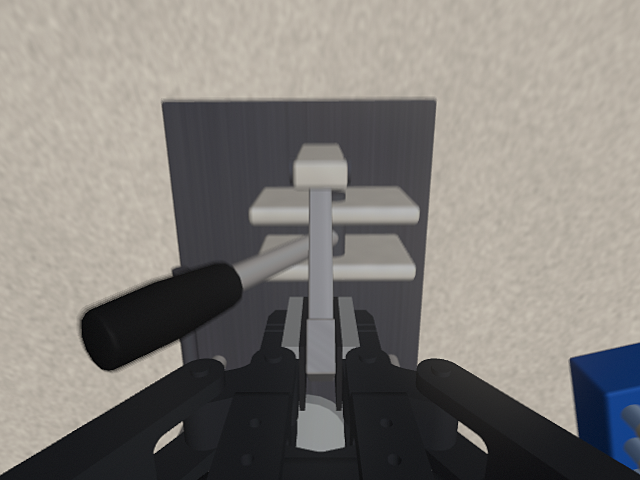

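>>> {"method": "drive_tool", "body": {
  "dp": [
    [-0.0025,-0.0185,0.0085],
    [-0.0025,-0.02,0.0035],
    [-0.0025,-0.0205,-0.0015],
    [-0.0025,-0.0195,-0.0065]
  ],
  "rot": [
    [0,0,0],
    [0,0,0],
    [0,0,0],
    [0,0,0]
  ],
  "grip": [0.005,0.005,0.005,0.005]
}}

```text
clock: 19.45
tcp_pos: [0.4796, 0.0667, 0.1482]
tcp_rot: [-0.464, 0.528, 0.466, 0.537]
wrist_force: [-4.8, 2.5, 6.2]
width: 0.108
```

```bash
python3 s.py; python3 - <<'E'
from w import *
look("wrist","w22")
E
```

```text
t 19.45 tcp [0.4796 0.0667 0.1482] q [ 0.43  0.44 -0.88  1.97  0.42  0.91  2.35] F [-4.8  2.5  6.2] w 9.2
[[ 0.008 -0.991  0.133]
 [ 0.01   0.134  0.991]
 [-1.    -0.006  0.011]]
```

View pics/w22.png

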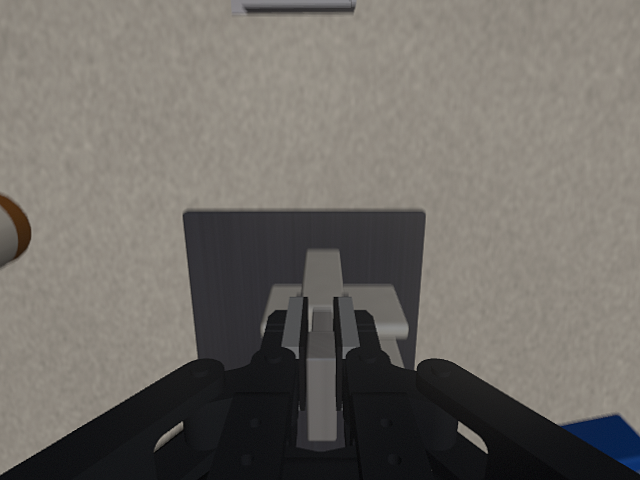

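>>> {"method": "drive_tool", "body": {
  "dp": [
    [-0.0015,-0.016,-0.006],
    [-0.002,-0.0165,-0.0095],
    [-0.002,-0.015,-0.012],
    [0,0,0],
    [0,0,0]
  ],
  "rot": [
    [0,0,0],
    [0,0,0],
    [0,0,0],
    [0,0,0],
    [0,0,0]
  ],
  "grip": [0.005,0.005,0.005,0.03,0.03]
}}

```text
clock: 20.0
tcp_pos: [0.4729, 0.0191, 0.1192]
tcp_rot: [-0.463, 0.528, 0.467, 0.538]
wrist_force: [0.2, 0.4, 0.3]
width: 0.352
```

```bash
python3 s.py; python3 - <<'E'
from w import *
look("wrist","w23")
im,d,c=look("scene","s23")
cv2.imwrite("pics/s23c.png",cv2.resize(im[180:340,320:520],None,fx=4,fy=3.7,interpolation=2))
E
```

```text
t 20.0 tcp [0.4729 0.0191 0.1192] q [ 0.51  0.46 -0.85  2.02  0.45  0.84  2.41] F [0.2 0.4 0.3] w 30.1
[[ 0.008 -0.991  0.135]
 [ 0.013  0.135  0.991]
 [-1.    -0.006  0.014]]
```

View pics/s23c.png

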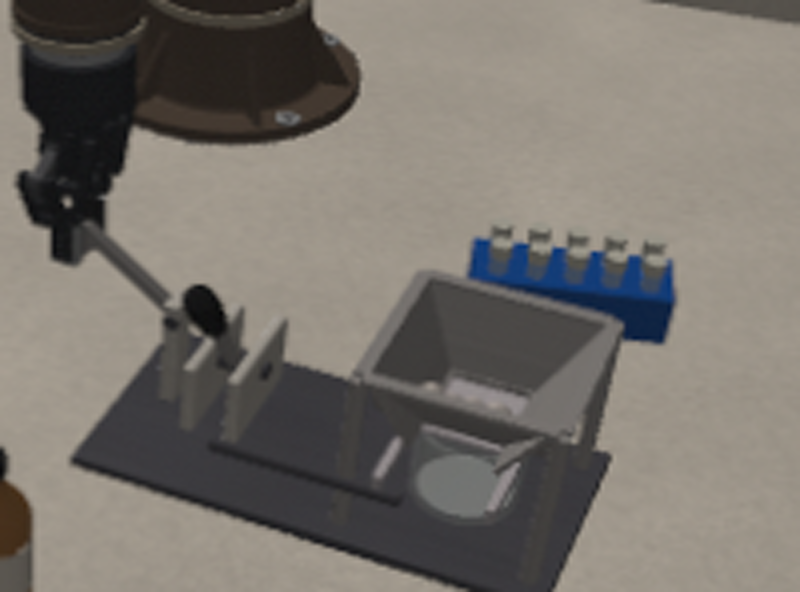

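View pics/w23.png

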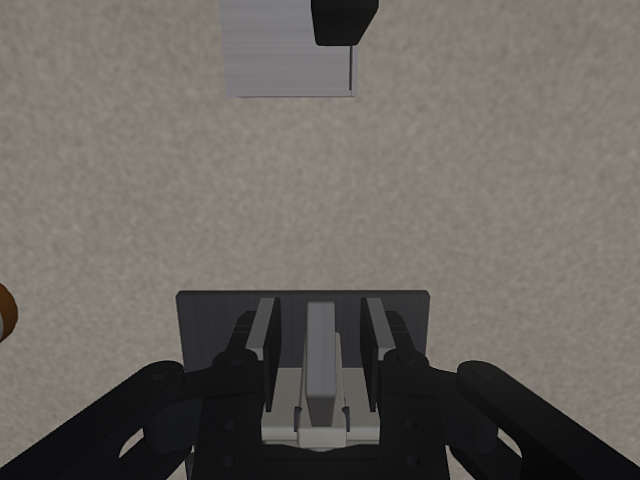

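>>> {"method": "drive_tool", "body": {
  "dp": [
    [0,0,0.01],
    [0,0,0.03],
    [0,0,0.04],
    [0.003,0.005,0.04],
    [0.007,0.012,0]
  ],
  "rot": [
    [0,0,0],
    [0,0,0],
    [0,0,0],
    [0,0,-0.1],
    [0,0,-0.13]
  ],
  "grip": [0.04,0.04,0.05,0.06,0.06]
}}

```text
clock: 20.6
tcp_pos: [0.4829, 0.0389, 0.2481]
tcp_rot: [-0.399, 0.576, 0.402, 0.589]
wrist_force: [-0.2, 0.7, -0.8]
width: 0.703
```

>>> {"method": "drive_tool", "body": {
  "dp": [
    [0.009,0.015,0],
    [0.009,0.015,0],
    [0.009,0.015,0],
    [0.009,0.015,0],
    [0.009,0.015,0]
  ],
  "rot": [
    [0,0,-0.14],
    [0,0,-0.14],
    [0,0,-0.14],
    [0,0,-0.14],
    [0,0,-0.14]
  ],
  "grip": [0.06,0.06,0.06,0.06,0.06]
}}

```text
clock: 21.1
tcp_pos: [0.5309, 0.1197, 0.2574]
tcp_rot: [-0.169, 0.677, 0.164, 0.697]
wrist_force: [0.8, -1.3, -0.1]
width: 0.704
```

>>> {"method": "drive_tool", "body": {
  "dp": [
    [0.009,0.015,0],
    [0,0,0],
    [0,0,0],
    [0,0,0],
    [0,0,0]
  ],
  "rot": [
    [0,0,-0.14],
    [0,0,-0.14],
    [0,0,-0.14],
    [0,0,-0.14],
    [0,0,-0.05]
  ],
  "grip": [0.06,0.06,0.06,0.06,0.06]
}}

```text
clock: 21.6
tcp_pos: [0.5406, 0.1444, 0.2646]
tcp_rot: [0.05, 0.694, -0.058, 0.716]
wrist_force: [-0.1, 0.5, 1.1]
width: 0.706
```

```bash
python3 s.py; python3 - <<'E'
from w import *
im,d,c=look("wrist","w24"); W=cloud("wrist",d,c)
im,d,c=look("scene","s24")
cv2.imwrite("pics/s24c.png",cv2.resize(im[180:340,320:520],None,fx=4,fy=3.7,interpolation=2))
for cam in ("wrist","scene"):
  for t in ("lever_grip","lever_pivot","catch_tab","catch_hinge"):
    print(cam,t,[(round(r["score"],2),np.round(r["at"],4)) for r in arm.landmark_of(t,cam)])
E
```

```text
t 21.6 tcp [0.5406 0.1444 0.2646] q [ 0.07  0.35 -0.59  1.67  0.24  1.16  0.84] F [-0.1  0.5  1.1] w 60.3
[[ 0.031  0.152  0.988]
 [-0.013  0.988 -0.152]
 [-0.999 -0.008  0.032]]
wrist lever_grip [(0.6, array([0.5465, 0.1308, 0.1444]))]
wrist lever_pivot [(0.59, array([0.4808, 0.1345, 0.0487])), (0.28, array([ 0.5111,  0.2229, -0.0007]))]
wrist catch_tab [(0.65, array([0.4747, 0.0154, 0.1198])), (0.21, array([0.5374, 0.2861, 0.0956]))]
wrist catch_hinge [(0.68, array([0.486 , 0.0946, 0.0842]))]
scene lever_grip [(0.47, array([0.5486, 0.1265, 0.1455])), (0.25, array([0.523 , 0.3048, 0.1455]))]
scene lever_pivot [(0.79, array([0.4798, 0.1331, 0.0521])), (0.57, array([ 0.329 , -0.3164, -0.0021]))]
scene catch_tab [(0.72, array([0.4716, 0.0186, 0.1136]))]
scene catch_hinge [(0.78, array([0.4789, 0.0948, 0.0844])), (0.73, array([ 0.4493, -0.0887,  0.086 ]))]
```

View pics/s24c.png

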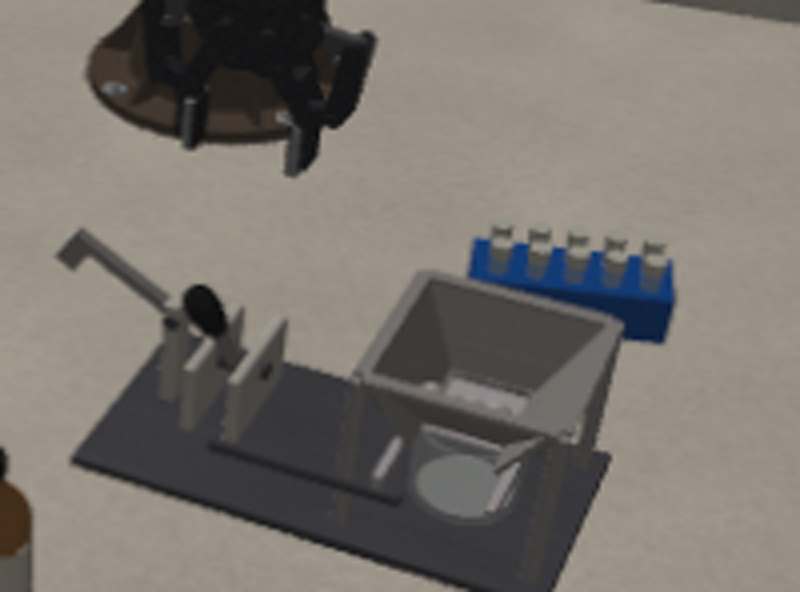

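View pics/w24.png

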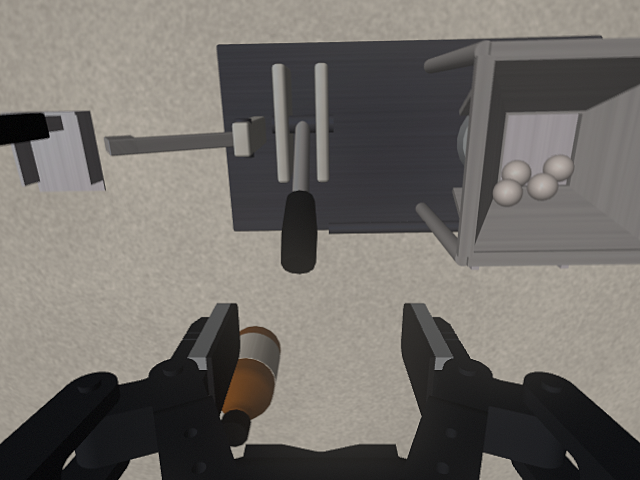

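>>> {"method": "drive_tool", "body": {
  "dp": [
    [0.003,-0.008,-0.02],
    [0.003,-0.007,-0.035],
    [0,0,-0.035],
    [0,0,-0.02]
  ],
  "rot": [
    [0.013,0.031,0.02],
    [0,0,0],
    [0,0,0],
    [0,0,0]
  ],
  "grip": [0.06,0.06,0.06,0.06],
  "newtons": 50
}}

```text
clock: 22.5
tcp_pos: [0.5492, 0.1282, 0.1536]
tcp_rot: [0.046, 0.704, -0.044, 0.708]
wrist_force: [0.8, -0.8, -0.1]
width: 0.701
```

```bash
python3 s.py
```

```text
t 22.5 tcp [0.5492 0.1282 0.1536] q [ 0.08  0.47 -0.56  1.79  0.3   0.96  0.84] F [ 0.8 -0.8 -0.1] w 59.9
[[ 0.006  0.127  0.992]
 [ 0.003  0.992 -0.127]
 [-1.     0.004  0.005]]
```

>>> {"method": "drive_tool", "body": {
  "dp": [
    [-0.003,0.001,-0.016],
    [0,0,-0.006],
    [0,0,0],
    [0,0,0],
    [0,0,0]
  ],
  "rot": [
    [0,0.006,0],
    [0,0,0],
    [0,0,0],
    [0,0,0],
    [0,0,0]
  ],
  "grip": [0.06,0.06,0.01,0.01,0.01]
}}

```text
clock: 23.0
tcp_pos: [0.5453, 0.1285, 0.1289]
tcp_rot: [0.046, 0.707, -0.044, 0.704]
wrist_force: [0.1, -0.4, -5.2]
width: 0.264
```

>>> {"method": "drive_tool", "body": {
  "dp": [
    [0,0,0],
    [0,0,0]
  ],
  "rot": [
    [0,0,0],
    [0,0,0]
  ],
  "grip": [0.01,0.01]
}}

```text
clock: 23.2
tcp_pos: [0.5448, 0.1285, 0.1292]
tcp_rot: [0.046, 0.707, -0.044, 0.704]
wrist_force: [-0.0, 1.1, -6.8]
width: 0.254
```

```bash
python3 s.py; python3 - <<'E'
from w import *
im,d,c=look("wrist","w25")
E
```

```text
t 23.2 tcp [0.5448 0.1285 0.1292] q [ 0.07  0.5  -0.55  1.82  0.32  0.91  0.83] F [-0.   1.1 -6.8] w 21.7
[[-0.005  0.126  0.992]
 [ 0.003  0.992 -0.126]
 [-1.     0.002 -0.005]]
```

View pics/w25.png

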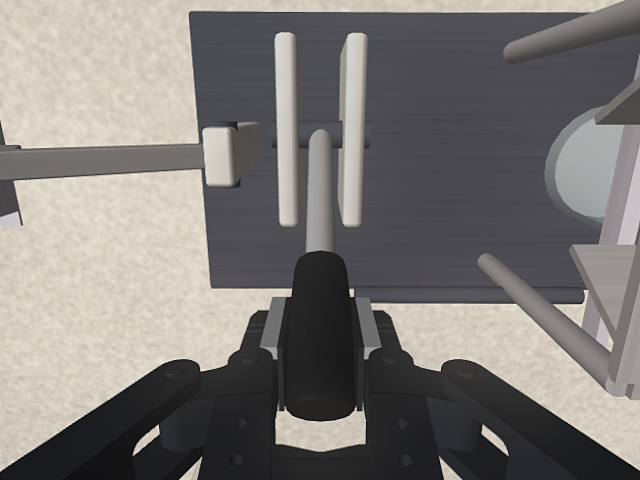

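>>> {"method": "drive_tool", "body": {
  "dp": [
    [-0.015,0.002,0.0085],
    [-0.0165,0.002,0.006],
    [-0.017,0.002,0.0035],
    [-0.0175,0.002,0.001]
  ],
  "rot": [
    [0,0,0],
    [0,0,0],
    [0,0,0],
    [0,0,0]
  ],
  "grip": [0.01,0.01,0.01,0.01]
}}

```text
clock: 23.65
tcp_pos: [0.4839, 0.1366, 0.15]
tcp_rot: [0.048, 0.703, -0.043, 0.708]
wrist_force: [10.3, 1.7, -13.8]
width: 0.256
```

```bash
python3 s.py
```

```text
t 23.65 tcp [0.4839 0.1366 0.15  ] q [ 0.08  0.39 -0.59  1.94  0.27  0.88  0.79] F [ 10.3   1.7 -13.8] w 21.8
[[ 0.008  0.129  0.992]
 [ 0.006  0.992 -0.129]
 [-1.     0.007  0.007]]
```

>>> {"method": "drive_tool", "body": {
  "dp": [
    [-0.015,0.002,-0.0015],
    [-0.014,0.002,-0.003],
    [-0.009,0.001,-0.003]
  ],
  "rot": [
    [0,0,0],
    [0,0,0],
    [0,0,0]
  ],
  "grip": [0.01,0.01,0.01]
}}

```text
clock: 23.95
tcp_pos: [0.4525, 0.1409, 0.1473]
tcp_rot: [0.05, 0.696, -0.043, 0.715]
wrist_force: [11.1, -1.7, -5.0]
width: 0.257
```

```bash
python3 s.py
```

```text
t 23.95 tcp [0.4525 0.1409 0.1473] q [ 0.07  0.34 -0.6   2.02  0.27  0.83  0.75] F [11.1 -1.7 -5. ] w 21.9
[[ 0.028  0.132  0.991]
 [ 0.008  0.991 -0.132]
 [-1.     0.011  0.027]]
```

>>> {"method": "drive_tool", "body": {
  "dp": [
    [-0.008,0.001,-0.002],
    [-0.005,0.0005,-0.001]
  ],
  "rot": [
    [0,0.01,0],
    [0,0.01,0]
  ],
  "grip": [0.01,0.01]
}}

```text
clock: 24.15
tcp_pos: [0.4447, 0.1419, 0.1461]
tcp_rot: [0.051, 0.698, -0.043, 0.713]
wrist_force: [18.1, 1.1, -27.1]
width: 0.253
```

```bash
python3 s.py; python3 - <<'E'
from w import *
im,d,c=look("wrist","w26")
im,d,c=look("scene","s26")
cv2.imwrite("pics/s26c.png",cv2.resize(im[180:340,320:520],None,fx=4,fy=3.7,interpolation=2))
im,d,c=look("top","t26")
cv2.imwrite("pics/t26c.png",cv2.resize(im[150:330,60:300],None,fx=3,fy=3,interpolation=2))
for cam in ("wrist","scene","top"):
  for t in ("lever_grip","catch_tab"):
    print(cam,t,[(round(r["score"],2),np.round(r["at"],4)) for r in arm.landmark_of(t,cam)])
st()
E
```

```text
t 24.15 tcp [0.4447 0.1419 0.1461] q [ 0.07  0.33 -0.6   2.03  0.26  0.82  0.75] F [ 18.1   1.1 -27.1] w 21.6
[[ 0.021  0.134  0.991]
 [ 0.01   0.991 -0.134]
 [-1.     0.012  0.02 ]]
wrist lever_grip [(0.95, array([0.4491, 0.1461, 0.1606]))]
wrist catch_tab [(0.86, array([0.4735, 0.0128, 0.1216]))]
scene lever_grip [(0.56, array([0.448 , 0.1434, 0.1601]))]
scene catch_tab [(0.52, array([0.4729, 0.0203, 0.1148]))]
top lever_grip []
top catch_tab [(0.53, array([0.4732, 0.021 , 0.118 ]))]
t 24.6 tcp [0.4451 0.1418 0.1461] q [ 0.07  0.34 -0.6   2.03  0.26  0.82  0.75] F [ 15.    0.3 -18.6] w 22.3
```

View pics/s26c.png

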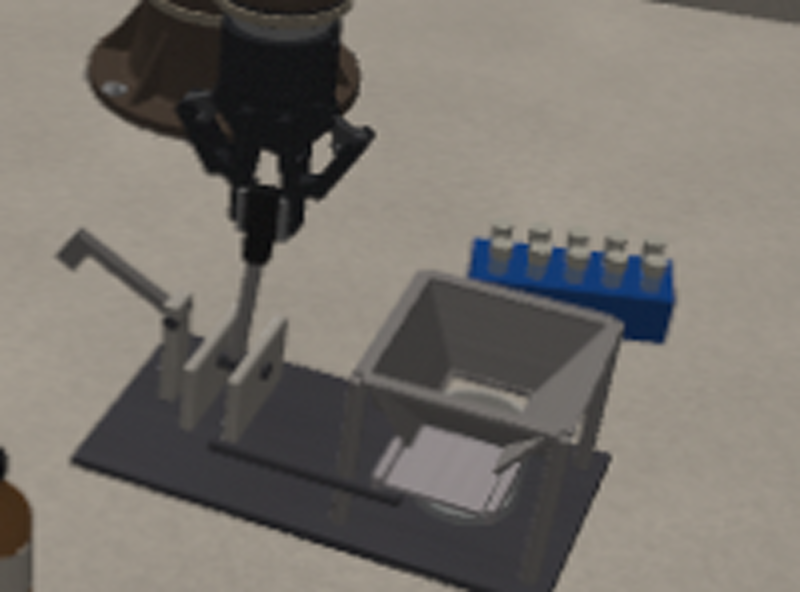

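View pics/w26.png

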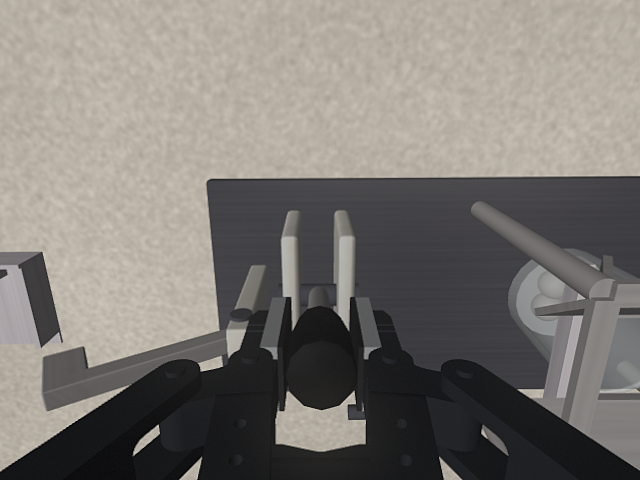

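View pics/t26c.png

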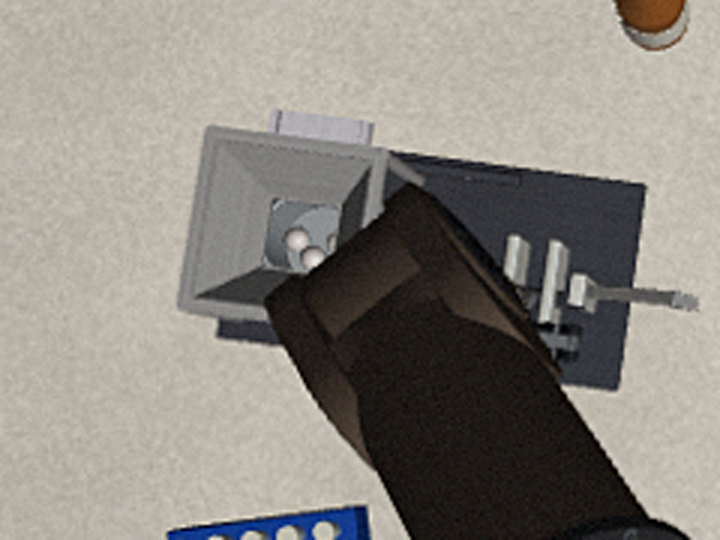

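>>> {"method": "drive_tool", "body": {
  "dp": [
    [-0.004,0.0005,-0.002],
    [-0.004,0.0005,-0.001]
  ],
  "rot": [
    [0,0,0],
    [0,0,0]
  ],
  "grip": [0.01,0.01]
}}

```text
clock: 24.8
tcp_pos: [0.4436, 0.1421, 0.1456]
tcp_rot: [0.054, 0.694, -0.044, 0.717]
wrist_force: [17.2, 0.6, -21.8]
width: 0.261
```

```bash
python3 - <<'E'
from w import *
im,d,c=look("wrist","w27"); cv2.imwrite("pics/w27c.png",cv2.resize(im[230:400,480:640],None,fx=3.5,fy=3.5,interpolation=2))
im,d,c=look("top","t27"); cv2.imwrite("pics/t27c.png",cv2.resize(im[190:260,100:200],None,fx=7,fy=7,interpolation=2))
st()
E
```

```text
t 24.9 tcp [0.4434 0.1422 0.1454] q [ 0.06  0.33 -0.6   2.05  0.26  0.8   0.74] F [ 15.6   0.3 -15.6] w 21.8
```

View pics/w27c.png

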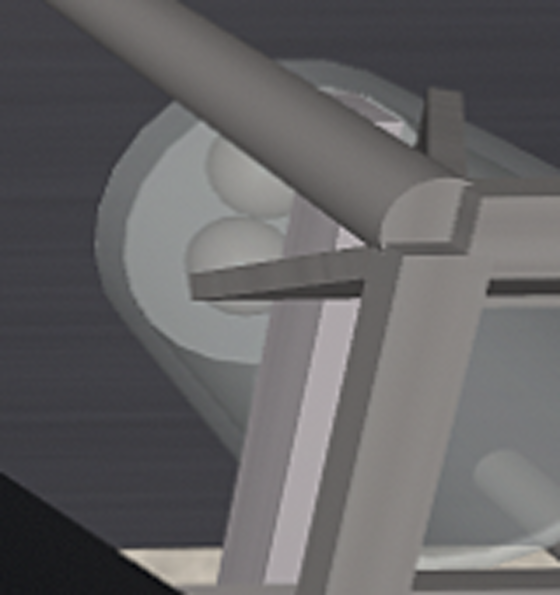

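View pics/t27c.png

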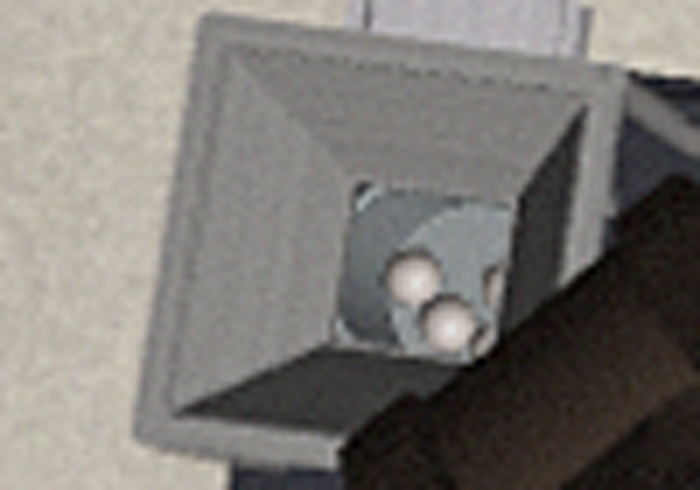

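```bash
python3 - <<'E'
from w import *
st(); print(arm.finish_job())
E
```

```text
t 24.9 tcp [0.4434 0.1422 0.1454] q [ 0.06  0.33 -0.6   2.05  0.26  0.8   0.74] F [ 15.6   0.3 -15.6] w 21.8
the job is handed in; nothing more can be done
None
```

I scooped all four balls from the trough in one push and tipped them into the hopper. I set the scoop back upright on the bench, flipped the catch over, and pulled the lever to its near stop. I handed the job in at 24.9 s with the lever still gripped.

What the last checks showed:
- **Balls:** the last top picture shows the hopper empty. Two balls are plain to see in the jar, with slivers of two more at the edge of the throat. The wrist picture shows only two of them, with the rest hidden behind the post and gate.
- **Catch:** it lies at its outer stop, about 2.6 rad by its tab position.
- **Lever:** by its handle position it is at about 0.9 rad. It is held with about 22 N at the wrist, including a vertical pull of about 16 N that I could not ease further.
- **Bystanders:** I never approached the bottle, dish or rack, and they looked undisturbed in the pictures that showed them. I did not measure their positions again.

Two things went less smoothly:
- **Stuck balls:** they stayed in the pan at about 38 degrees of tilt and came out only at about 52 degrees.
- **Scooping force:** the wrist force peaked at about 48 N when the pan met the trough's ramp, under the 120 N wrist limit. That was the scoop pressing, not the arm or the gripper's body.

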